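# Feed a pack along the lane rail to the back of the shelf with the stocking stick

## Task

Draw the wooden stocking stick out of its sleeve, lay it down and take it again by the tail half of its bar, and with it press the loose brown pack flat against the lane rail in front of the low wire shelf. Then, still pushing with the stick alone, feed the pack along the rail under the shelf until it is fully home against the back stop, keeping it flat against the rail all the way, and do not touch the pack with the gripper or arm. Finally draw the stick back out and leave it lying flat on the counter in front of the shelf, its head out from under it, and leave the other goods where they stand.

Things in the scene. Friction and masses are not known exactly. Their poses are not given: they have to be found in the camera images.
- rack: Low wire shelf, fixed to the counter, with the lane under it. Origin: on the counter at the rail's lane-side face, level with the shelf's front edge. +x: feeding direction; +y: across the lane, away from the rail; z up. Rods across the lane at x = 0, 45, 90, 135, 180, 225 mm, at heights 77 to 83 mm: no gripper fits under. 8 mm posts at x = 0 and 225 mm, y = 130 and -98 mm.
- rail_start (a point): Front end of the lane rail's straight lane-side face, on the counter: x = -200, y = 0 in the shelf's frame. The aluminium rail is 20 mm tall, 12 mm thick (to -y) and runs straight from here to the back stop, so its first 200 mm stand in front of the shelf; axes as the shelf's.
- lane_stop (a point): Foot of the back stop's face at the rail: x = 220, y = 0 in the shelf's frame, axes the same. The stop is an upright plate 55 mm tall, from y = -90 to 125 mm. The neighbouring lane (y -82 to -18, x 13 to 211 mm) holds three tins 62 mm tall that are part of the shelf.
- pack_center (a point): Centre (half-way up) of the loose pack: a plain brown cardboard box 90 (x) x 60 (y) x 50 mm tall with a pale label on top, 0.11 to 0.22 kg, on the counter in front of the shelf, off the rail and turned up to 0.6 rad from it. x axis: its long side; fed home, x lies along the rail, the centre 30 mm from the rail's face and 45 mm before the back stop.
- sleeve: Fixed dark steel sleeve that stores the stick. Origin: on the counter at the middle of its mouth; +x points out of the mouth. It reaches back 134 mm from the mouth, closed behind, 58 mm wide outside, 50 mm wide inside, 68 mm clear height, 72 mm tall over its roof.
- stick_mid (a point): Middle of the stocking stick: light wood, 240 mm long, 0.1 kg; x axis along it towards the head, z up. This point is the centre of its bar's section, 43 mm above the underside. Bar: 20 mm wide, 22 mm tall, from x = -120 to 60 mm. Stored, the tail half is inside the sleeve; about 60 mm of bar and the head stick out. Centre of mass about 38 mm from here towards the head.
- stick_head (a point): Centre of the flat front face of the stick's head, 120 mm from the stick's middle, 25 mm above its underside; x axis as the stick's. The head is a block 60 mm long (back along -x), 40 mm wide, 50 mm tall with flat sides, standing on the counter. At the tail end of the bar (120 mm behind the middle) a foot 14 mm long, 20 mm wide holds it level; nothing else is below the bar.
- tin_a: Bystander, loose, to be left alone: tin, 66 mm across, 78 mm tall; origin under its centre, z up.
- tin_b: Bystander, loose, to be left alone: tin, 66 mm across, 62 mm tall; origin under its centre, z up.
- tin_c: Bystander, loose, to be left alone: tin, 56 mm across, 70 mm tall; origin under its centre, z up.
- jar_a: Bystander, loose, to be left alone: jar, 62 mm across, 78 mm tall; origin under its centre, z up.
- jar_b: Bystander, loose, to be left alone: jar, 54 mm across, 75 mm tall; origin under its centre, z up.
- carton_a: Bystander, loose, to be left alone: upright carton, 45 x 55 x 75 mm tall; origin under its centre, z up.
- carton_b: Bystander, loose, to be left alone: small carton, 55 x 45 x 40 mm tall; origin under its centre, z up.

How it is judged:
On the way, in this order (a step that is already met when the one before it is completed fails the run):
1. the stick is drawn out of its sleeve (x of stick_mid in the frame of sleeve above 0.12 m), for 0.1 s.
2. the stick lies on the counter, let go of, out of its sleeve (height (world z) of stick_mid below 0.049 m and angle between stick_mid's own z axis and vertical below 0.06 rad and contact force between the fingers and stick below 0.05 N and linear speed of stick below 0.01 m/s), for 0.1 s.
3. with the stick held by its tail half, the pack is flat against the rail in front of the shelf (contact force between the fingers and stick above 0.5 N and x of the grasp point in the frame of stick_mid below -0.02 m and y of pack_center in the frame of rack below 0.035 m and angle between the x axis of pack_center and the x axis of rack, either way round below 0.08 rad and x of pack_center in the frame of rack below -0.04 m), for 0.2 s.
At the end, for the whole second after the job is handed in: The pack stands in the lane, at rest, within 5 mm of the back stop, 6 mm of the rail and 0.07 rad of parallel to it; the stick lies flat and still on the counter, its head before the shelf's front edge, its middle at least 20 mm before it; other goods within 20 mm of their places (x of pack_center in the frame of rack between 0.17 and 0.18 m and y of pack_center in the frame of rack between 0.026 and 0.036 m and angle between the x axis of pack_center and the x axis of rack, either way round below 0.07 rad and angle between pack_center's own z axis and vertical below 0.05 rad and linear speed of each of pack, stick below 0.01 m/s and height (world z) of stick_mid below 0.049 m and angle between stick_mid's own z axis and vertical below 0.06 rad and x of stick_head in the frame of rack below 0 m and x of stick_mid in the frame of rack below -0.02 m); the robot touches nothing.
It fails at once if the pack is under the shelf's front edge while more than 7 mm off the rail or turned more than 0.12 rad (x of pack_center in the frame of rack above -0.04 m and (y of pack_center in the frame of rack above 0.037 m or angle between the x axis of pack_center and the x axis of rack, either way round above 0.12 rad)).
It fails at once if the gripper or arm touches the pack (contact force between any of the fingers, the arm and pack above 0.3 N).
It fails at once if the pack is tipped or lifted (angle between pack_center's own z axis and vertical above 0.25 rad or height (world z) of pack_center above 0.045 m).
It fails at once if one of the other goods is moved more than 20 mm or knocked over (distance of any of tin_a, tin_b, tin_c, jar_a, jar_b, carton_a, carton_b from where it was at the start of the episode above 0.02 m or angle between any of tin_a, tin_b, tin_c, jar_a, jar_b, carton_a, carton_b's own z axis and vertical above 0.3 rad).
It also fails if it takes over 72 s, if anything falls off the work surface, if the arm or the gripper's body presses on something with over 40 N, if the wrist force passes 120 N, or if a joint passes its speed limit or range.

## Robot

A 7-joint arm with a two-finger parallel gripper is mounted at the origin on the work surface. World frame = base frame: x ahead of the robot, y to its left, z up, the work surface at z = 0. Lengths are in m, angles in rad, forces in N, time in s.
With the tool pointing down it reaches from about 0.425 to 0.925 m from the base axis. Payload 6.8 kg.
Tool frame: the origin (TCP) lies midway between the tips of the shut fingers; the grasp point (between the pads) lies 19 mm behind it; x points along the fingers, y is the direction in which the jaws open and shut, and the axes are right-handed (so a half turn about x gives the same grasp; the last joint's range is limited). The gripper opens to 88 mm and grips with 3 to 60 N. Pads are 20 mm wide; open, the fingers measure 115 mm over their backs; the gripper's body (75 mm by 178 mm) begins 61 mm behind the grasp point.
Start: joints at [-1.313, 0.477, 0.022, 1.555, -0.011, 1.109, -0.083], TCP at [0.241, 0.63, 0.223] pointing down, gripper open.
Joint ranges: [-2.96, 2.96], [-0.34, 2.1], [-1.41, 1.46], [0.24, 2.44], [-1.37, 4.51], [0.17, 1.92], [-2.96, 2.96]. Speed limits (rad/s): [2.39, 2.39, 3.14, 3.14, 3.14, 3.14, 3.14].

## Interface

Orientations are given as a unit quaternion [w, x, y, z].
In Python, from plant import status, viewer, job_done gives the robot as it stands.
- The arm moves only by the tool carry_out, never from a script. Its argument "moves" is a list of rows, each a list of 3 entries, a list of its own where there are three numbers: the closure, from 0 (fully open) to 1 (shut), then the shift along the tool's x, y, z in mm, then the turn about the tool's x in rad. In form: [[jaw, [tx, ty, tz], spin], ...]. A call has 1 to 8 rows; each row shifts and turns the pose as measured when the row begins, along the tool's axes as they then stand; what a row does not reach is not made up. A row lasts 1/12 s, in which the tool goes at most 41.7 mm and 7.16 degrees, less where a joint would pass 70% of its speed; a pose out of reach is approached as far as the arm can. A call with a gripper value outside its range is refused whole. The fingers move at their own pace and stop on an object; "newtons" is the grip in N (left out, the last holds). Time passes only in rows, so rows that do not move let the fingers close. It gives the time, the measured TCP pose, the force and the opening at its end, in the units of the state.
- status.read_state(): the state, without advancing time (a new reading comes with each control period).
- viewer.capture(name): name is "scene" or "top" or "wrist"; returns a dict with "frame" (420x560x3 uint8, blue, green, red), "z_map" (420x560 float32, m along the optical axis (not along the pixel's ray), 0 where there is no reading), "fx", "fy", "cx", "cy" (pixels), "pose" (4x4, takes a point from camera to world coordinates). Camera axes: x right, y up, looking along -z (the intrinsics and any distortion apply to the point x, -y, -z); pixel columns grow to the right and rows downward; lengths in m; the calibration is good to about 2 mm. A picture is of the moment at which its call begins.
- job_done(): hands the job in, once; it reports no verdict.
Trained networks look in a picture, given as the dict that the camera call returned (one of the last four; its "shot" number tells which), for a name from the list of things; names that differ only in an ending like _2 or _b are one class to them, and where a whole thing is asked for, a point or a joint stands for the part that bears it (a point fixed in the world has none). Each returns a list of dicts, best first, with "confidence" (0 to 1); they miss things now and then, are a little off and sometimes report something else, mostly with a low value. They report only what shows in the picture. A call takes as long as a camera call.
- viewer.outline_of(picture, label): "pixels" (420x560 bool, what is visible of it) and "xy" ([column, row] in pixels, amid what is visible of it).
The state is a dict: "clock": time; "q": joint angles; "qd": joint speeds; "joint_torque": joint torques, N m; "position": TCP position; "tcp_rot": TCP orientation; "force": force on the tool from outside, world axes, zero at the start; "torque": the same for the moment, N m; "grip_width": finger opening in m.
Only numpy, scipy, OpenCV 4.12 (cv2) and the standard library are available. Lean on these libraries where they do the work, as an engineer would, in place of code of your own. Each camera call takes 0.05 s, during which the arm holds its last target.

## Working session

There is one attempt and no reset: what is moved stays moved. The work goes in short steps, Python scripts to look and compute and a tool call to move; the robot and the scene stay as the last step left them, time stands still between calls to the robot, and variables do not carry over. Pictures are saved under pics/ and viewed, and the job is handed in when it is done.

Besides the shell and the picture viewer there is one more tool, called after "Request:" as name([rows], argument=value, ...), one row to a line, values as JSON. carry_out: Moves the arm, as the interface text tells. Its arguments: {"type":"object","properties":{"moves":{"type":"array"},"newtons":{"type":"number"}},"required":["moves"]}

```bash
ls; mkdir -p pics
python3 - <<'E'
from plant import status, viewer
import cv2,pickle
print(status.read_state())
for n in ("scene","top","wrist"):
    p=viewer.capture(n); cv2.imwrite(f"pics/{n}0.png",p["frame"]); print(n,p["shot"],p["fx"],p["fy"],p["cx"],p["cy"],p["pose"].round(3).tolist(),[k for k in p])
    pickle.dump(p,open(f"{n}0.pkl","wb"))
E
```

```text
pics
{'clock': 0.0, 'q': array([-1.31311009,  0.47780959,  0.0223695 ,  1.55641906, -0.01151807,
        1.10929507, -0.08308394]), 'qd': array([ 5.37486394e-04,  3.47721718e-04,  1.59291727e-03, -8.67928760e-05,
       -2.31689390e-05, -4.94330687e-04,  1.31654812e-03]), 'joint_torque': array([ 1.07205476e-04, -5.82865047e+01,  1.53482594e+00, -2.72614539e+01,
       -5.43039374e-02,  1.68922695e-02,  1.82538752e-04]), 'position': array([0.24125136, 0.62978341, 0.22168961]), 'tcp_rot': array([ 0.69524343,  0.12797046,  0.69538323, -0.12923738]), 'force': array([-0.59249023, -1.19574456, -0.23773346]), 'torque': array([-0.0434666 ,  0.02151428, -0.00462481]), 'grip_width': 0.08751649222819224}
scene 1 387.8837115115163 387.8837115115163 279.04040746345237 213.12024688649112 [[-0.411, -0.551, 0.726, 1.381], [0.912, -0.262, 0.317, 0.369], [0.015, 0.792, 0.61, 0.752], [0.0, 0.0, 0.0, 1.0]] ['frame', 'z_map', 'fx', 'fy', 'cx', 'cy', 'pose', 'shot']
top 2 448.3197593890925 448.3197593890925 281.301763051922 202.67939601774907 [[-0.023, 0.988, -0.152, 0.379], [-1.0, -0.024, -0.007, 0.004], [-0.011, 0.152, 0.988, 1.193], [0.0, 0.0, 0.0, 1.0]] ['frame', 'z_map', 'fx', 'fy', 'cx', 'cy', 'pose', 'shot']
wrist 3 295.2289518012714 295.2289518012714 279.295701579103 211.95333180423768 [[0.358, -0.889, -0.285, 0.162], [0.934, 0.341, 0.111, 0.661], [-0.002, -0.306, 0.952, 0.385], [0.0, 0.0, 0.0, 1.0]] ['frame', 'z_map', 'fx', 'fy', 'cx', 'cy', 'pose', 'shot']
```

View pics/scene0.png

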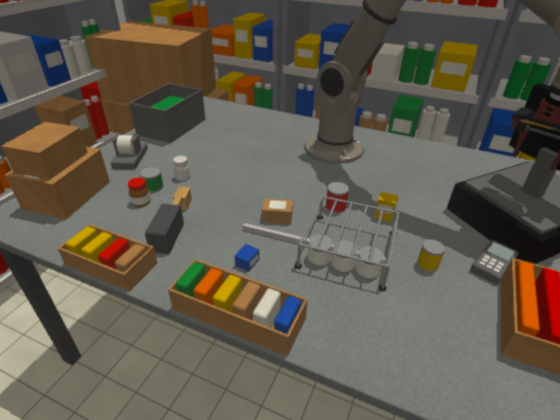

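View pics/top0.png

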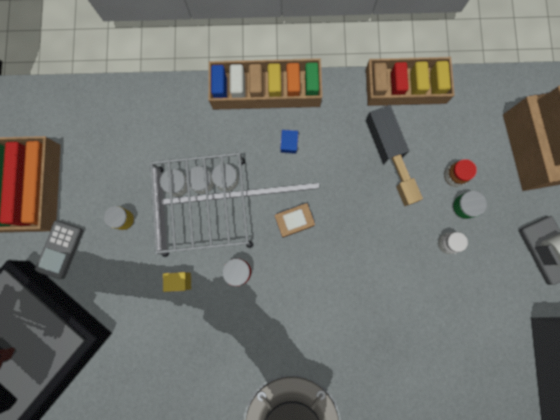

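View pics/wrist0.png

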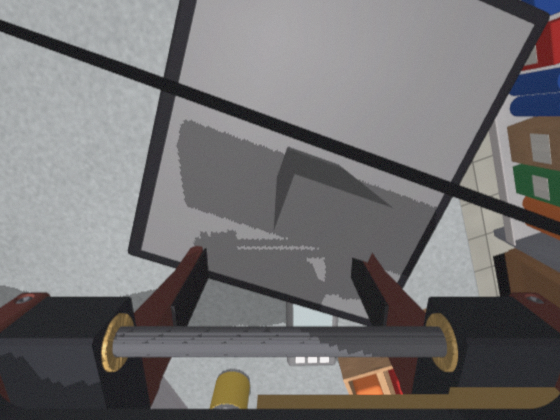

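```bash
cat > h.py <<'E'
import numpy as np,cv2,pickle
from scipy.spatial.transform import Rotation as R
def cloud(p):
    z=p["z_map"].astype(float); v,u=np.mgrid[0:420,0:560]
    P=np.stack([(u-p["cx"])/p["fx"]*z,-(v-p["cy"])/p["fy"]*z,-z],-1)
    W=P@p["pose"][:3,:3].T+p["pose"][:3,3]; W[z<=0]=np.nan
    return W
def atz(p,u,v,h):
    d=p["pose"][:3,:3]@np.array([(u-p["cx"])/p["fx"],-(v-p["cy"])/p["fy"],-1]); o=p["pose"][:3,3]
    return o+d*(h-o[2])/d[2]
def proj(p,w):
    c=p["pose"][:3,:3].T@(np.asarray(w)-p["pose"][:3,3]); return np.array([p["cx"]+p["fx"]*c[0]/-c[2],p["cy"]-p["fy"]*c[1]/-c[2]])
def Rz(t): return np.array([[np.cos(t),-np.sin(t)],[np.sin(t),np.cos(t)]])
def topmask(W,m,lo,hi):
    k=m&(W[...,2]>lo)&(W[...,2]<hi); return W[k]
E
python3 - <<'E'
from plant import viewer
from h import *
p=viewer.capture("top"); s=viewer.capture("scene")
pickle.dump((p,s),open("m0.pkl","wb"))
for n in ["rack","pack_center","sleeve","stick_mid","stick_head","tin_a","jar_a","carton_a","carton_b"]:
  for nm,q in(("top",p),("scene",s)):
    W=cloud(q)
    for o in viewer.outline_of(q,n):
        w=W[o["pixels"]]; w=w[~np.isnan(w[:,0])]
        if len(w)<5: continue
        hi=np.percentile(w[:,2],95); t=w[w[:,2]>hi-.012]
        print(n,nm,round(o["confidence"],2),o["xy"],len(w),"zmax",hi.round(3),"top xy",t[:,:2].mean(0).round(3), cv2.minAreaRect((t[:,:2]*1000).astype(np.float32)))
E
```

```text
rack top 0.75 [469.0, 204.6] 723 zmax 0.065 top xy [ 0.54  -0.473] ((539.54638671875, -473.8084411621094), (64.37777709960938, 63.290985107421875), 4.789820194244385)
rack top 0.67 [194.9, 189.9] 5237 zmax 0.084 top xy [0.556 0.226] ((557.6153564453125, 221.50733947753906), (235.24502563476562, 231.77525329589844), 4.571038246154785)
rack scene 0.89 [343.1, 249.1] 3571 zmax 0.084 top xy [0.585 0.236] ((557.5452880859375, 224.48239135742188), (235.72189331054688, 231.3925018310547), 4.396599292755127)
pack_center top 0.9 [296.1, 219.0] 840 zmax 0.053 top xy [ 0.51 -0.02] ((511.2110290527344, -20.491962432861328), (59.67144775390625, 90.11687469482422), 18.753963470458984)
pack_center top 0.43 [119.2, 219.4] 545 zmax 0.073 top xy [0.527 0.433] ((527.1630249023438, 434.0960388183594), (53.74552917480469, 52.42290496826172), 63.656333923339844)
pack_center scene 0.7 [278.6, 210.3] 733 zmax 0.052 top xy [ 0.517 -0.015] ((510.6909484863281, -17.267013549804688), (64.56574249267578, 89.7525634765625), 20.046554565429688)
sleeve top 0.9 [386.3, 135.9] 1470 zmax 0.075 top xy [ 0.732 -0.27 ] (
[... 4014 characters left out ...]
197491645813)
carton_b top 0.76 [289.8, 144.3] 381 zmax 0.043 top xy [ 0.725 -0.013] ((726.627197265625, -12.296262741088867), (44.75619888305664, 56.5238037109375), 84.1319351196289)
carton_b top 0.68 [176.6, 281.8] 510 zmax 0.078 top xy [0.361 0.281] ((361.3768310546875, 281.7865905761719), (44.80548095703125, 56.281761169433594), 2.073245048522949)
carton_b scene 0.63 [248.5, 261.5] 490 zmax 0.042 top xy [ 0.731 -0.007] ((727.3927612304688, -7.761274337768555), (46.09775924682617, 55.585609436035156), 85.05750274658203)
carton_b scene 0.58 [386.3, 202.4] 368 zmax 0.077 top xy [0.369 0.284] ((387.32196044921875, 285.3837585449219), (94.3443832397461, 53.911834716796875), 1.415197491645813)
```

Run:
```python
from h import *
p=pickle.load(open("top0.pkl","rb"))
f=p["frame"]
cv2.imwrite("pics/t_crop.png",cv2.resize(f[100:280,140:500],None,fx=2.2,fy=2.2,interpolation=cv2.INTER_CUBIC))
s=pickle.load(open("scene0.pkl","rb"))["frame"]
cv2.imwrite("pics/s_crop.png",cv2.resize(s[140:300,110:410],None,fx=2.6,fy=2.6,interpolation=cv2.INTER_CUBIC))
```

```text
(no output)
```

View pics/t_crop.png

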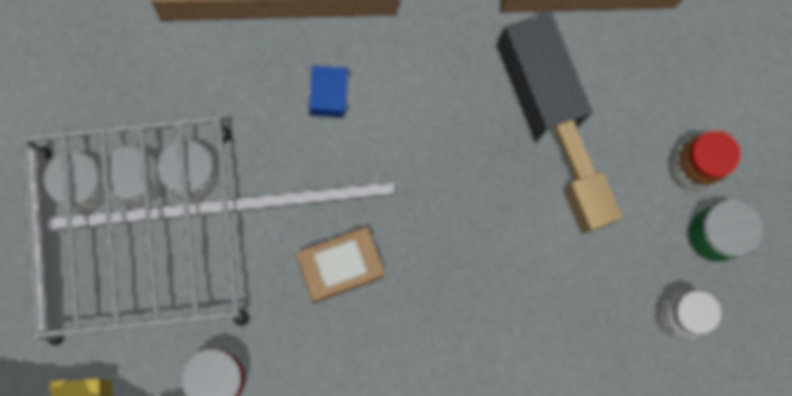

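View pics/s_crop.png

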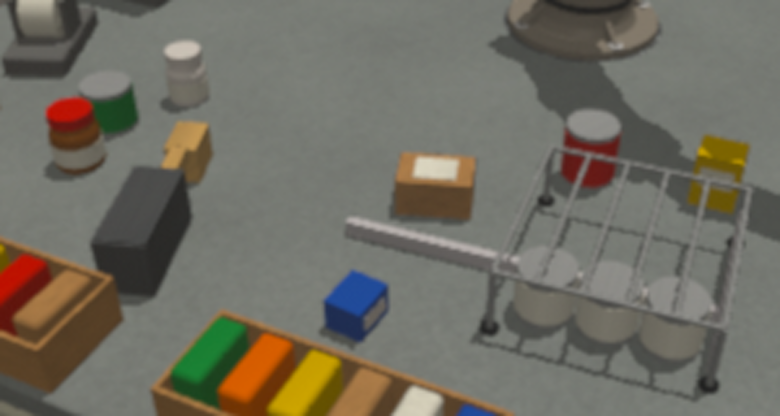

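Run:
```python
from h import *
p,s=pickle.load(open("m0.pkl","rb"))
for nm,q in (("top",p),("scene",s)):
    W=cloud(q)
    x,y,z=W[...,0],W[...,1],W[...,2]
    # table bias
    t=(abs(x-0.5)<.15)&(y>-.2)&(y<-.1); print(nm,"table z",np.nanmedian(z[t]))
    m=(x>.52)&(x<.68)&(y>-.11)&(y<.11)&(z>.013)&(z<.030)&((x-.51)**2+(y+.02)**2>.06**2)
    w=W[m]; ln=cv2.fitLine((w[:,:2]*1000).astype(np.float32),cv2.DIST_HUBER,0,.01,.01).ravel()
    th=np.arctan2(ln[1],ln[0]); print("rail",len(w),ln,"dev from +y deg",np.degrees(th)-90, "y range",w[:,1].min(),w[:,1].max(), cv2.minAreaRect((w[:,:2]*1000).astype(np.float32)))
    d=np.array([ln[0],ln[1]]); d*=np.sign(d[1]); n=np.array([-d[1],d[0]]) # across -x
    a=(w[:,:2]*1000)@d; b=(w[:,:2]*1000-ln[2:])@n
    print("along",np.percentile(a,[0,2,98,100]),"across",np.percentile(b,[2,10,50,90,98]))
    # bars
    m=(x>.4)&(x<.7)&(y>.08)&(y<.36)&(z>.076)&(z<.09); w=W[m][:,:2]*1000
    a=w@d; b=w@n
    h,e=np.histogram(a,bins=np.arange(a.min(),a.max()+5,5)); print([(int(E),int(H)) for E,H in zip(e,h)])
    h,e=np.histogram(b,bins=np.arange(b.min(),b.max()+4,4)); print(b.min(),b.max(),[(int(E),int(H)) for E,H in zip(e,h) if H>100])
```

```text
top table z -0.0004074457069045412
rail 359 [ 8.2210712e-02 -9.9661499e-01  5.9664642e+02  1.1412736e+01] dev from +y deg -175.28435 y range -0.08623658774544041 0.109031201454872 ((596.7990112304688, 11.404716491699219), (13.251521110534668, 196.78912353515625), 4.6882734298706055)
along [-136.09418544 -132.99340567   56.85177755   60.69996426] across [-6.51575974e+00 -5.20808657e+00  3.48274057e-04  5.06103240e+00
  5.77057303e+00]
[(58, 167), (63, 61), (68, 8), (73, 14), (78, 18), (83, 21), (88, 18), (93, 19), (98, 17), (103, 172), (108, 67), (113, 10), (118, 10), (123, 10), (128, 13), (133, 9), (138, 8), (143, 8), (148, 167), (153, 60), (158, 8), (163, 8), (168, 8), (173, 8), (178, 12), (183, 9), (188, 8), (193, 174), (198, 55), (203, 11), (208, 8), (213, 8), (218, 10), (223, 10), (228, 10), (233, 9), (238, 177), (243, 54), (248, 10), (253, 12), (258, 7), (263, 9), (268, 9), (273, 11), (278, 10), (283, 185), (288, 40)]
-692.3201516460194 -408.30803622337305 [(-688, 127), (-464, 107), (-460, 120)]
scene table z 2.9903895543081926e-05
rail 275 [ 8.0717824e-02 -9.9673700e-01  5.9978
[... 210 characters left out ...]
-132.91063347 -127.50342559   56.60792815   61.39919268] across [-4.34085385e+00 -3.17910953e+00 -5.99275126e-03  7.60972078e+00
  9.29682467e+00]
[(62, 87), (67, 41), (72, 7), (77, 11), (82, 13), (87, 11), (92, 13), (97, 11), (102, 15), (107, 96), (112, 41), (117, 9), (122, 10), (127, 7), (132, 9), (137, 8), (142, 7), (147, 9), (152, 93), (157, 33), (162, 9), (167, 9), (172, 8), (177, 9), (182, 10), (187, 8), (192, 8), (197, 101), (202, 35), (207, 8), (212, 8), (217, 9), (222, 9), (227, 8), (232, 9), (237, 10), (242, 108), (247, 30), (252, 8), (257, 9), (262, 9), (267, 8), (272, 10), (277, 11), (282, 9), (287, 116), (292, 20)]
-692.0546747957854 -407.7043038035638 [(-692, 129), (-688, 103)]
```

```bash
cat >> h.py <<'E'
D=np.array([-.0815,.99667]); N=np.array([-.99667,-.0815]); O=np.array([582.5,111.9])
def r2w(x,y): return O+D*x+N*y
def w2r(w): w=np.asarray(w)-O; return np.array([w@D,w@N])
PR=np.arctan2(D[1],D[0])
def st():
    from plant import status
    s=status.read_state(); q=s["tcp_rot"]; M=R.from_quat([q[1],q[2],q[3],q[0]]).as_matrix()
    return s,M
def rep():
    s,M=st(); P=s["position"]*1000
    jy=np.degrees(np.arctan2(M[1,1],M[0,1]))
    print("t",round(s["clock"],2),"P",P.round(1),"rack",w2r(P[:2]).round(1),"toolx",M[:,0].round(4),"jawyaw",round(jy,2),"F",s["force"].round(2),"T",s["torque"].round(2),"w",round(s["grip_width"]*1000,1),"q7",s["q"][6].round(2))
def plan(x,y,z,stickphi,mm=40,deg=7):
    """stickphi deg: direction of stick axis; jaw must be perpendicular (either way). mm target of TCP"""
    s,M=st(); P=s["position"]*1000
    best=None
    for k in (90,-90):
        jy=np.arctan2(M[1,1],M[0,1]); d=(np.radians(stickphi+k)-jy+np.pi)%(2*np.pi)-np.pi
        sp=-d if M[2,0]<0 else d
        q7=s["q"][6]
        if best is None or abs(sp)<abs(best): best=sp
    t=np.array([x,y,z])-P
    n=int(max(np.ceil(np.linalg.norm(t)/mm),np.ceil(abs(np.degrees(best))/deg),1))
    print("shift world",t.round(1),"spin",round(best,3),"rows",n)
    M=M.copy()
    for i in range(n):
        print([np.round(M.T@(t/n),1).tolist(),round(best/n,4)])
        M=M@R.from_rotvec([best/n,0,0]).as_matrix()
E
python3 - <<'E'
from h import *
rep()
plan(634,-301,180,np.degrees(np.arctan2(-.321,-.947)))
E
```

```text
t 1.15 P [241.4 630.4 222.7] rack [544.5 297.7] toolx [-0.  0. -1.] jawyaw 69.04 F [ 0.21  0.21 -0.06] T [-0.01 -0.01  0.05] w 87.8 q7 -0.08
shift world [ 392.6 -931.4  -42.7] spin -0.693 rows 26
[[1.6, -28.1, 26.9], np.float64(-0.0266)]
[[1.6, -28.8, 26.2], np.float64(-0.0266)]
[[1.6, -29.4, 25.4], np.float64(-0.0266)]
[[1.6, -30.1, 24.6], np.float64(-0.0266)]
[[1.6, -30.8, 23.8], np.float64(-0.0266)]
[[1.6, -31.4, 23.0], np.float64(-0.0266)]
[[1.6, -32.0, 22.1], np.float64(-0.0266)]
[[1.6, -32.6, 21.2], np.float64(-0.0266)]
[[1.6, -33.1, 20.4], np.float64(-0.0266)]
[[1.6, -33.6, 19.5], np.float64(-0.0266)]
[[1.6, -34.1, 18.6], np.float64(-0.0266)]
[[1.6, -34.6, 17.7], np.float64(-0.0266)]
[[1.6, -35.1, 16.7], np.float64(-0.0266)]
[[1.6, -35.5, 15.8], np.float64(-0.0266)]
[[1.6, -35.9, 14.8], np.float64(-0.0266)]
[[1.6, -36.3, 13.9], np.float64(-0.0266)]
[[1.6, -36.7, 12.9], np.float64(-0.0266)]
[[1.6, -37.0, 11.9], np.float64(-0.0266)]
[[1.6, -37.3, 10.9], np.float64(-0.0266)]
[[1.6, -37.6, 9.9], np.float64(-0.0266)]
[[1.6, -37.8, 8.9], np.float64(-0.0266)]
[[1.6, -38.1, 7.9], np.float64(-0.0266)]
[[1.6, -38.3, 6.9], np.float64(-0.0266)]
[[1.6, -38.4, 5.9], np.float64(-0.0266)]
[[1.6, -38.6, 4.9], np.float64(-0.0266)]
[[1.6, -38.7, 3.8], np.float64(-0.0266)]
```

Request:
carry_out([
  [0.0, [0, -28, 27], -0.027],
  [0.0, [0, -29, 26], -0.027],
  [0.0, [0, -29.5, 25.5], -0.027],
  [0.0, [0, -30, 24.5], -0.027],
  [0.0, [0, -31, 24], -0.027],
  [0.0, [0, -31.5, 23], -0.027],
  [0.0, [0, -32, 22], -0.027],
  [0.0, [0, -32.5, 21], -0.027],
], newtons=40)

```text
clock: 1.82
position: [0.3618, 0.3426, 0.2203]
tcp_rot: [0.705, 0.046, 0.707, -0.041]
force: [0.2, -0.7, 0.3]
grip_width: 0.0878
```

Request:
carry_out([
  [0.0, [0, -33, 20], -0.027],
  [0.0, [0, -33.5, 19.5], -0.027],
  [0.0, [0, -34, 18.5], -0.027],
  [0.0, [0, -34.5, 17.5], -0.027],
  [0.0, [0, -35, 16.5], -0.027],
  [0.0, [0, -35.5, 16], -0.027],
  [0.0, [0, -36, 15], -0.027],
  [0.0, [0, -36, 14], -0.027],
])

```text
clock: 2.48
position: [0.4966, 0.0465, 0.2211]
tcp_rot: [0.708, -0.033, 0.705, 0.041]
force: [0.2, 0.4, -0.4]
grip_width: 0.0878
```

Run:
```python
from h import *
rep()
plan(634,-301,180,np.degrees(np.arctan2(-.321,-.947)))
```

```text
t 2.48 P [496.6  46.5 221.1] rack [-58.2  91. ] toolx [ 0.004   0.0114 -0.9999] jawyaw 96.01 F [ 0.25  0.4  -0.42] T [ 0.01 -0.04  0.05] w 87.8 q7 1.54
shift world [ 137.4 -347.5  -41.1] spin -0.222 rows 10
[[3.8, -36.0, 10.0], np.float64(-0.0222)]
[[3.8, -36.2, 9.2], np.float64(-0.0222)]
[[3.8, -36.4, 8.4], np.float64(-0.0222)]
[[3.8, -36.6, 7.6], np.float64(-0.0222)]
[[3.8, -36.8, 6.8], np.float64(-0.0222)]
[[3.8, -36.9, 6.0], np.float64(-0.0222)]
[[3.8, -37.0, 5.1], np.float64(-0.0222)]
[[3.8, -37.2, 4.3], np.float64(-0.0222)]
[[3.8, -37.2, 3.5], np.float64(-0.0222)]
[[3.8, -37.3, 2.7], np.float64(-0.0222)]
```

Request:
carry_out([
  [0.0, [0, -36, 10], -0.022],
  [0.0, [0, -36, 9], -0.022],
  [0.0, [0, -36.5, 8.5], -0.022],
  [0.0, [0, -36.5, 7.5], -0.022],
  [0.0, [0, -37, 7], -0.022],
  [0.0, [0, -30, 6], -0.022],
  [0.0, [0, -20, 5], -0.022],
  [0.0, [0, 0, 0], 0],
])

```text
clock: 3.15
position: [0.5923, -0.1954, 0.2214]
tcp_rot: [0.705, -0.089, 0.697, 0.093]
force: [0.4, -0.4, 0.5]
grip_width: 0.0876
```

Run:
```python
from h import *
from plant import viewer
rep()
p=viewer.capture("wrist"); pickle.dump(p,open("w1.pkl","wb")); cv2.imwrite("pics/w1.png",p["frame"])
rep()
plan(634,-301,180,18.7)
```

```text
t 3.15 P [ 592.3 -195.4  221.4] rack [-307.1   15.2] toolx [ 0.0108  0.007  -0.9999] jawyaw 104.84 F [ 0.41 -0.4   0.46] T [ 0.    0.05 -0.04] w 87.6 q7 2.21
t 3.2 P [ 591.7 -193.6  221.2] rack [-305.3   15.8] toolx [ 0.01    0.008  -0.9999] jawyaw 104.82 F [-0.53 -0.62  0.29] T [ 0.05  0.04 -0.02] w 87.9 q7 2.21
shift world [  42.3 -107.4  -41.2] spin -0.068 rows 4
[[10.2, -28.7, 3.2], np.float64(-0.0169)]
[[10.2, -28.8, 2.8], np.float64(-0.0169)]
[[10.2, -28.8, 2.3], np.float64(-0.0169)]
[[10.2, -28.8, 1.8], np.float64(-0.0169)]
```

View pics/w1.png

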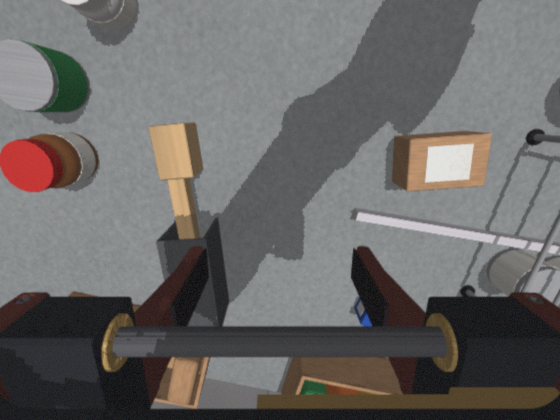

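Run:
```python
from h import *
p=pickle.load(open("w1.pkl","rb")); W=cloud(p); v,u=np.mgrid[0:420,0:560]
x,y,z=W[...,0],W[...,1],W[...,2]
def rect(m,n):
    w=W[m]; print(n,len(w),np.median(w[:,2]).round(4),cv2.minAreaRect((w[:,:2]*1000).astype(np.float32)))
rect((u>140)&(u<215)&(v>115)&(v<175)&(z>.045)&(z<.06),"head")
rect((u>160)&(u<205)&(v>183)&(v<232)&(z>.045)&(z<.06),"bar")
rect((u>160)&(u<230)&(v>215)&(v<290)&(z>.066)&(z<.08),"sleeve")
m=(u>385)&(u<500)&(v>120)&(v<200)&(z>.042)&(z<.06); rect(m,"pack")
m=(u>345)&(u<500)&(v>205)&(v<260)&(z>.013)&(z<.027); rect(m,"rail")
w=W[m]; print("rail in rack frame", *(np.percentile([w2r(a[:2]*1000) for a in w],k,axis=0).round(1) for k in (0,5,50,95,100)))
```

```text
head 1888 0.0511 ((576.486572265625, -322.1271667480469), (57.50214385986328, 40.295284271240234), 19.140758514404297)
bar 932 0.0549 ((641.8756103515625, -305.827392578125), (61.49768829345703, 36.382957458496094), 15.951346397399902)
sleeve 1173 0.0731 ((702.6519775390625, -279.3298645019531), (72.18647766113281, 58.50212097167969), 18.181013107299805)
pack 4389 0.0512 ((510.2054748535156, -18.991607666015625), (60.445030212402344, 90.50103759765625), 18.806880950927734)
rail 1477 0.0209 ((595.8251953125, 22.584571838378906), (218.7947540283203, 33.91197204589844), 88.04067993164062)
rail in rack frame [-199.7  -35.5] [-191.9  -10.3] [-104.3   -4. ] [-12.3   0.8] [16.6  1.2]
```

Run:
```python
from h import *
plan(631.5,-303,110,18.9,mm=25)
```

```text
shift world [  39.8 -109.4 -111.2] spin -0.071 rows 7
[[15.8, -16.6, 1.3], np.float64(-0.0102)]
[[15.8, -16.7, 1.2], np.float64(-0.0102)]
[[15.8, -16.7, 1.0], np.float64(-0.0102)]
[[15.8, -16.7, 0.8], np.float64(-0.0102)]
[[15.8, -16.7, 0.6], np.float64(-0.0102)]
[[15.8, -16.7, 0.5], np.float64(-0.0102)]
[[15.8, -16.7, 0.3], np.float64(-0.0102)]
```

Request:
carry_out([
  [0.0, [16, -18, 1], -0.01],
  [0.0, [16, -18, 1], -0.01],
  [0.0, [16, -18, 1], -0.01],
  [0.0, [16, -18, 1], -0.01],
  [0.0, [16, -17, 1], -0.01],
  [0.0, [16, -17, 0.5], -0.01],
  [0.0, [12, -12, 0], -0.01],
])

```text
clock: 3.78
position: [0.6371, -0.2923, 0.1119]
tcp_rot: [0.703, -0.116, 0.69, 0.126]
force: [0.4, 0.6, -0.2]
grip_width: 0.0877
```

Run:
```python
from h import *
rep()
plan(631.5,-303,24,18.9,mm=25)
```

```text
t 3.78 P [ 637.1 -292.3  111.9] rack [-407.3  -21.5] toolx [ 0.0165  0.0173 -0.9997] jawyaw 109.68 F [ 0.36  0.57 -0.22] T [ 0.03  0.04 -0.01] w 87.7 q7 2.47
shift world [ -5.6 -10.7 -87.9] spin 0.014 rows 4
[[21.9, -2.3, -2.7], np.float64(0.0034)]
[[21.9, -2.3, -2.7], np.float64(0.0034)]
[[21.9, -2.3, -2.7], np.float64(0.0034)]
[[21.9, -2.3, -2.7], np.float64(0.0034)]
```

Request:
carry_out([
  [0.0, [20, -2.5, -3], 0.003],
  [0.0, [20, -2.5, -3], 0.003],
  [0.0, [20, -2.5, -3], 0.003],
  [0.0, [20, -2.5, -3], 0.003],
  [0.0, [5, 0, 0], 0],
  [0.0, [0, 0, 0], 0],
])

```text
clock: 4.28
position: [0.6308, -0.2951, 0.0208]
tcp_rot: [0.703, -0.11, 0.691, 0.126]
force: [0.0, -0.0, -0.7]
grip_width: 0.0877
```

Run:
```python
from h import *
from plant import viewer
rep()
plan(631.5,-303,24,18.9,mm=25)
p=viewer.capture("wrist"); pickle.dump(p,open("w2.pkl","wb")); cv2.imwrite("pics/w2.png",p["frame"])
```

```text
t 4.28 P [ 630.8 -295.1   20.8] rack [-409.6  -15. ] toolx [ 0.0137  0.0239 -0.9996] jawyaw 109.22 F [ 0.04 -0.05 -0.72] T [0.   0.05 0.06] w 87.7 q7 2.51
shift world [ 0.7 -7.9  3.2] spin 0.006 rows 1
[[-3.4, -7.6, -1.9], np.float64(0.0056)]
```

View pics/w2.png

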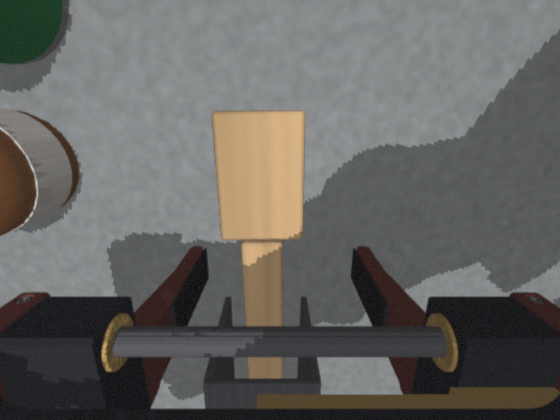

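Request:
carry_out([
  [0.0, [-3, -7.5, -2], 0.005],
])

```text
clock: 4.42
position: [0.6322, -0.2999, 0.0244]
tcp_rot: [0.704, -0.109, 0.691, 0.126]
force: [1.4, 0.3, 0.2]
grip_width: 0.0879
```

Run:
```python
from h import *
rep()
plan(631.5,-303,24,18.9,mm=25)
```

```text
t 4.42 P [ 632.2 -299.9   24.4] rack [-414.5  -15.9] toolx [ 0.0136  0.026  -0.9996] jawyaw 109.11 F [1.42 0.3  0.18] T [0.05 0.01 0.03] w 87.9 q7 2.51
shift world [-0.7 -3.1 -0.4] spin 0.004 rows 1
[[0.4, -2.7, -1.6], np.float64(0.0037)]
```

Close.

Request:
carry_out([
  [0.5, [0, -2.5, -1.5], 0.003],
  [0.8, [0, 0, 0], 0],
  [1.0, [0, 0, 0], 0],
  [1.0, [0, 0, 0], 0],
  [1.0, [0, 0, 0], 0],
  [1.0, [0, 0, 0], 0],
], newtons=40)

```text
clock: 4.92
position: [0.6354, -0.3063, 0.0315]
tcp_rot: [0.707, -0.11, 0.688, 0.122]
force: [-0.3, -0.0, 0.8]
grip_width: 0.0517
```

Run:
```python
from h import *
rep()
```

```text
t 4.92 P [ 635.4 -306.3   31.5] rack [-421.1  -18.7] toolx [ 0.0233  0.0213 -0.9995] jawyaw 108.85 F [-0.27 -0.02  0.79] T [ 0.06  0.04 -0.03] w 51.7 q7 2.51
```

Run:
```python
from h import *
from plant import viewer
for i in range(8):
    viewer.capture("wrist"); rep()
```

```text
t 4.97 P [ 635.4 -306.3   31.5] rack [-421.1  -18.7] toolx [ 0.0233  0.0213 -0.9995] jawyaw 108.85 F [ 0.39 -1.37  0.66] T [0.03 0.04 0.03] w 47.2 q7 2.51
t 5.02 P [ 635.3 -306.2   31.3] rack [-421.   -18.6] toolx [ 0.0229  0.0214 -0.9995] jawyaw 108.85 F [-0.29  0.1   0.39] T [-0.    0.1  -0.06] w 42.9 q7 2.51
t 5.07 P [ 635.2 -306.1   31.1] rack [-420.9  -18.4] toolx [ 0.0226  0.0216 -0.9995] jawyaw 108.85 F [ 0.63 -0.16  0.91] T [-0.    0.03 -0.01] w 39.4 q7 2.51
t 5.12 P [ 635.1 -306.1   31. ] rack [-420.9  -18.4] toolx [ 0.0225  0.0216 -0.9995] jawyaw 108.85 F [-0.22 -0.02  0.03] T [0.01 0.01 0.02] w 35.3 q7 2.51
t 5.17 P [ 635.1 -306.1   30.9] rack [-420.8  -18.3] toolx [ 0.0223  0.0217 -0.9995] jawyaw 108.85 F [-0.41  0.19  0.15] T [ 0.05  0.02 -0.03] w 31.0 q7 2.51
t 5.22 P [ 635.1 -306.    30.9] rack [-420.8  -18.4] toolx [ 0.0223  0.0217 -0.9995] jawyaw 108.86 F [-0.52  0.42  0.35] T [ 0.07  0.05 -0.02] w 27.4 q7 2.51
t 5.27 P [ 635.1 -306.    30.9] rack [-420.8  -18.3] toolx [ 0.0222  0.0218 -0.9995] jawyaw 108.85 F [-1.06  0.71  0.1 ] T [0.18 0.04 0.04] w 23.4 q7 2.51
t 5.32 P [ 635.1 -306.    30.9] rack [-420.8  -18.4] toolx [ 0.0223  0.0219 -0.9995] jawyaw 108.85 F [ 1.03  0.05 -0.3 ] T [ 0.05 -0.06 -0.24] w 19.6 q7 2.51
```

Request:
carry_out([
  [1.0, [-3, 1, 0], 0],
  [1.0, [0, 1, -10], 0],
  [1.0, [-0.5, 1, -15], 0],
  [1.0, [-0.5, 1, -15], 0],
  [1.0, [-0.5, 1, -15], 0],
], newtons=50)

```text
clock: 5.73
position: [0.5809, -0.3169, 0.0331]
tcp_rot: [0.707, -0.111, 0.688, 0.124]
force: [0.3, 0.2, -1.4]
grip_width: 0.0193
```

Run:
```python
from h import *
from plant import viewer
rep()
for i in range(2): p=viewer.capture("wrist")
rep(); cv2.imwrite("pics/w3.png",p["frame"])
```

```text
t 5.73 P [ 580.9 -316.9   33.1] rack [-427.2   36.6] toolx [ 0.023   0.0228 -0.9995] jawyaw 109.17 F [ 0.34  0.19 -1.42] T [ 0.01 -0.01 -0.03] w 19.3 q7 2.57
t 5.83 P [ 578.4 -318.8   33.2] rack [-428.9   39.2] toolx [ 0.0207  0.0223 -0.9995] jawyaw 108.93 F [ 0.56  0.33 -0.91] T [-0.03  0.04  0.03] w 19.7 q7 2.57
```

View pics/w3.png

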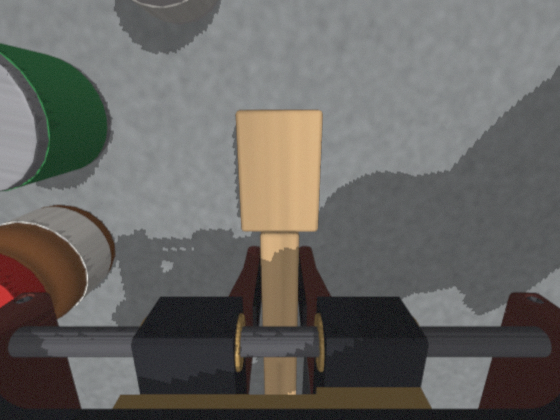

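Request:
carry_out([
  [1.0, [-0.5, 3, -12], 0],
  [1.0, [-0.5, 3, -15], 0.0],
  [1.0, [-0.5, 3, -15], 0],
  [1.0, [-0.5, 2, -15], 0],
  [1.0, [-0.5, 2, -12], 0],
])

```text
clock: 6.25
position: [0.513, -0.3282, 0.0349]
tcp_rot: [0.708, -0.112, 0.686, 0.123]
force: [-0.4, 0.1, -0.7]
grip_width: 0.0199
```

Run:
```python
from h import *
from plant import viewer
rep()
p=viewer.capture("top");p=viewer.capture("top")
rep(); cv2.imwrite("pics/t3.png",cv2.resize(p["frame"][100:280,300:520],None,fx=3,fy=3))
```

```text
t 6.25 P [ 513.  -328.2   34.9] rack [-433.   105.2] toolx [ 0.0286  0.0204 -0.9994] jawyaw 109.1 F [-0.38  0.13 -0.74] T [-0.01  0.04 -0.01] w 19.9 q7 2.64
t 6.35 P [ 511.2 -328.4   34.7] rack [-433.  107.] toolx [ 0.0262  0.0214 -0.9994] jawyaw 109.0 F [ 0.2   0.06 -1.72] T [ 0.02 -0.    0.01] w 19.7 q7 2.64
```

View pics/t3.png

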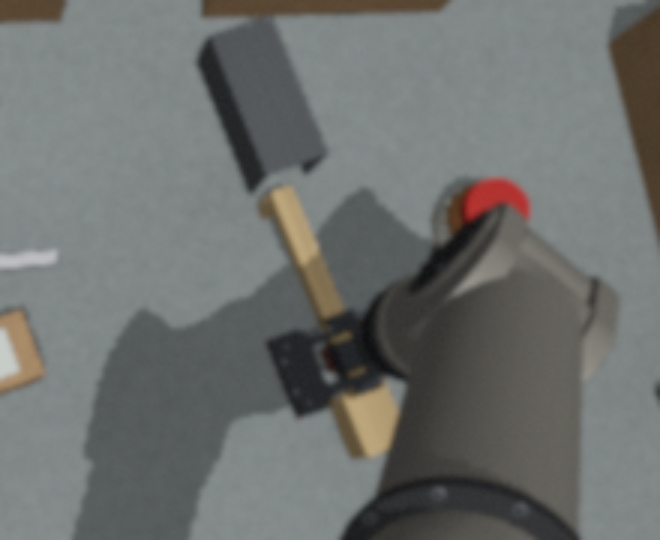

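Request:
carry_out([
  [1.0, [-10, 1, -3], 0],
  [1.0, [-20, 1, -3], 0],
  [1.0, [-20, 2, -2], 0],
  [1.0, [-20, 2, -2], 0],
  [1.0, [-12, 2, -2], 0],
])

```text
clock: 6.77
position: [0.4969, -0.3229, 0.1184]
tcp_rot: [0.706, -0.111, 0.688, 0.126]
force: [0.2, -1.7, -0.8]
grip_width: 0.0198
```

Run:
```python
s=open('h.py').read()
s=s.replace("mm=40,deg=7):","mm=40,deg=7,ks=(90,-90)):").replace("for k in (90,-90):","for k in ks:").replace("round(best/n,4)","float(round(best/n,4))")
open('h.py','w').write(s)
from h import *
from plant import viewer
viewer.capture("top")
rep(); t=r2w(-226,160); print(t)
plan(t[0],t[1],125,np.degrees(PR),mm=25,deg=6,ks=(-90,))
```

```text
t 6.82 P [ 497.4 -323.3  120.2] rack [-426.8  120.3] toolx [ 0.0245  0.0248 -0.9994] jawyaw 109.28 F [ 0.06 -0.03  1.83] T [ 0.02  0.03 -0.06] w 19.7 q7 2.6
[ 441.4518  -126.38742]
shift world [-56.  196.9   4.8] spin 1.826 rows 18
[[-0.1, 11.4, 0.7], 0.1014]
[[-0.1, 11.4, -0.5], 0.1014]
[[-0.1, 11.3, -1.6], 0.1014]
[[-0.1, 11.0, -2.8], 0.1014]
[[-0.1, 10.7, -3.9], 0.1014]
[[-0.1, 10.3, -4.9], 0.1014]
[[-0.1, 9.7, -5.9], 0.1014]
[[-0.1, 9.1, -6.9], 0.1014]
[[-0.1, 8.3, -7.8], 0.1014]
[[-0.1, 7.5, -8.6], 0.1014]
[[-0.1, 6.6, -9.3], 0.1014]
[[-0.1, 5.6, -9.9], 0.1014]
[[-0.1, 4.6, -10.4], 0.1014]
[[-0.1, 3.5, -10.8], 0.1014]
[[-0.1, 2.4, -11.1], 0.1014]
[[-0.1, 1.2, -11.3], 0.1014]
[[-0.1, 0.1, -11.4], 0.1014]
[[-0.1, -1.1, -11.3], 0.1014]
```

Request:
carry_out([
  [1.0, [0, 11.5, 0.5], 0.1],
  [1.0, [0, 11.5, -0.5], 0.1],
  [1.0, [0, 11.5, -1.5], 0.1],
  [1.0, [0, 11, -3], 0.1],
  [1.0, [0, 10.5, -4], 0.1],
  [1.0, [0, 10.5, -5], 0.1],
  [1.0, [0, 9.5, -6], 0.1],
  [1.0, [0, 9, -7], 0.1],
])

```text
clock: 7.48
position: [0.4759, -0.2319, 0.1231]
tcp_rot: [0.694, 0.184, 0.677, -0.163]
force: [0.3, 0.7, -0.9]
grip_width: 0.0199
```

Request:
carry_out([
  [1.0, [0, 8.5, -8], 0.1],
  [1.0, [0, 7.5, -8.5], 0.1],
  [1.0, [0, 6.5, -9.5], 0.1],
  [1.0, [0, 5.5, -10], 0.1],
  [1.0, [0, 4.5, -10.5], 0.1],
])

```text
clock: 7.9
position: [0.4621, -0.171, 0.1228]
tcp_rot: [0.623, 0.356, 0.612, -0.332]
force: [-0.1, 0.1, -1.4]
grip_width: 0.0195
```

Run:
```python
from h import *
from plant import viewer
viewer.capture("top");viewer.capture("top")
rep(); t=r2w(-226,160); print(t)
plan(t[0],t[1],100,np.degrees(PR),mm=20,deg=6,ks=(-90,))
```

```text
t 8.0 P [ 461.9 -169.7  122.5] rack [-270.9  143.1] toolx [ 0.0285  0.0243 -0.9993] jawyaw 32.12 F [-1.16 -0.75 -1.04] T [-0.13  0.07  0.04] w 19.8 q7 1.17
[ 441.4518  -126.38742]
shift world [-20.5  43.3 -22.5] spin 0.479 rows 5
[[4.6, 1.0, -9.5], 0.0958]
[[4.6, 0.1, -9.5], 0.0958]
[[4.6, -0.9, -9.5], 0.0958]
[[4.6, -1.8, -9.4], 0.0958]
[[4.6, -2.6, -9.2], 0.0958]
```

Request:
carry_out([
  [1.0, [4, 1, -9], 0.095],
  [1.0, [4, 0, -9], 0.095],
  [1.0, [4, -1, -9], 0.095],
  [1.0, [4, -2, -9], 0.095],
  [1.0, [4, -2.5, -7], 0.09],
])

```text
clock: 8.42
position: [0.4456, -0.1328, 0.1035]
tcp_rot: [0.527, 0.49, 0.518, -0.463]
force: [0.4, 0.3, -0.8]
grip_width: 0.0197
```

Run:
```python
from h import *
from plant import viewer
viewer.capture("top");viewer.capture("wrist");p=viewer.capture("scene")
cv2.imwrite("pics/s4.png",cv2.resize(p["frame"][120:300,110:410],None,fx=2.6,fy=2.6))
rep(); t=r2w(-226,160); print(t)
plan(t[0],t[1],40,np.degrees(PR),mm=20,deg=6,ks=(-90,))
```

```text
t 8.57 P [ 445.4 -132.9  103.5] rack [-232.8  156.5] toolx [ 0.0334  0.0203 -0.9992] jawyaw 5.65 F [ 0.41  0.27 -0.94] T [-0.12  0.08  0.  ] w 19.6 q7 0.74
[ 441.4518  -126.38742]
shift world [ -4.    6.5 -63.5] spin 0.017 rows 4
[[15.9, -1.4, -1.4], 0.0043]
[[15.9, -1.4, -1.4], 0.0043]
[[15.9, -1.4, -1.4], 0.0043]
[[15.9, -1.4, -1.4], 0.0043]
```

View pics/s4.png

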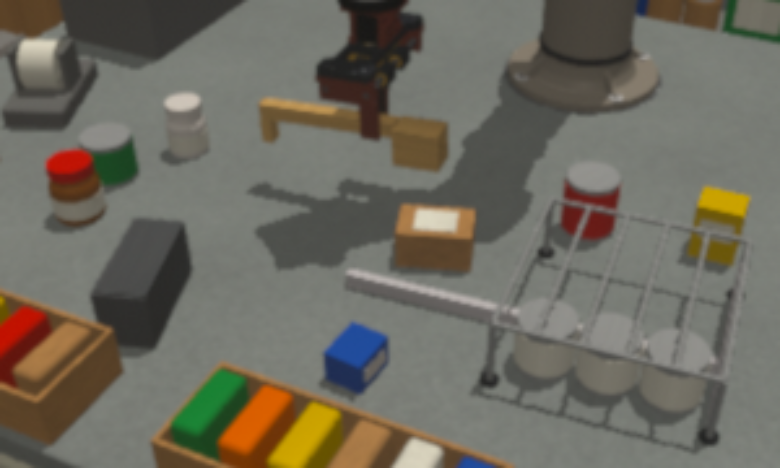

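Request:
carry_out([
  [1.0, [14, -1.5, -1.5], 0.004],
  [1.0, [14, -1.5, -1.5], 0.004],
  [1.0, [14, -1.5, -1.5], 0.004],
  [1.0, [12, -1, -1], 0.0],
])

```text
clock: 8.9
position: [0.4474, -0.1307, 0.0512]
tcp_rot: [0.533, 0.487, 0.519, -0.457]
force: [-1.2, -0.1, -1.1]
grip_width: 0.0195
```

Run:
```python
from h import *
from plant import viewer
viewer.capture("top");viewer.capture("wrist");viewer.capture("wrist")
rep()
t=r2w(-226,160); print(t)
plan(t[0],t[1],32,np.degrees(PR),mm=20,deg=6,ks=(-90,))
```

```text
t 9.05 P [ 446.6 -130.8   51.4] rack [-230.8  155.2] toolx [ 0.0419  0.0178 -0.999 ] jawyaw 5.95 F [-0.08 -0.22 -0.43] T [-0.06  0.1   0.06] w 19.8 q7 0.85
[ 441.4518  -126.38742]
shift world [ -5.2   4.4 -19.4] spin 0.022 rows 2
[[9.6, -2.8, -2.3], 0.0112]
[[9.6, -2.8, -2.3], 0.0112]
```

Request:
carry_out([
  [1.0, [8, -2.5, -2], 0.01],
  [1.0, [7, -2, -2], 0.01],
])

```text
clock: 9.22
position: [0.4449, -0.1285, 0.0377]
tcp_rot: [0.529, 0.494, 0.512, -0.462]
force: [-0.1, -0.1, -0.9]
grip_width: 0.0197
```

Run:
```python
from h import *
from plant import viewer
viewer.capture("wrist");viewer.capture("wrist")
rep()
t=r2w(-226,160); print(t)
plan(t[0],t[1],31,np.degrees(PR),mm=20,deg=6,ks=(-90,))
```

```text
t 9.32 P [ 444.1 -128.1   37.1] rack [-227.9  157.5] toolx [ 0.0451  0.017  -0.9988] jawyaw 4.88 F [ 0.38 -0.65 -0.89] T [-0.1   0.12  0.  ] w 19.9 q7 0.86
[ 441.4518  -126.38742]
shift world [-2.6  1.7 -6.1] spin 0.004 rows 1
[[6.0, -2.8, -1.8], 0.0037]
```

Request:
carry_out([
  [1.0, [3.5, 0, 0], 0.004],
])

```text
clock: 9.4
position: [0.4449, -0.128, 0.0341]
tcp_rot: [0.528, 0.494, 0.512, -0.463]
force: [1.0, 2.5, 3.6]
grip_width: 0.02
```

Run:
```python
from h import *
from plant import viewer
viewer.capture("wrist");p=viewer.capture("scene")
cv2.imwrite("pics/s5.png",cv2.resize(p["frame"][120:240,130:350],None,fx=3.5,fy=3.5))
rep()
```

```text
t 9.5 P [ 444.8 -128.    33.7] rack [-227.9  156.8] toolx [ 0.046   0.0168 -0.9988] jawyaw 4.7 F [-0.11  1.55  2.48] T [-0.28 -0.07  0.11] w 19.4 q7 0.87
```

View pics/s5.png

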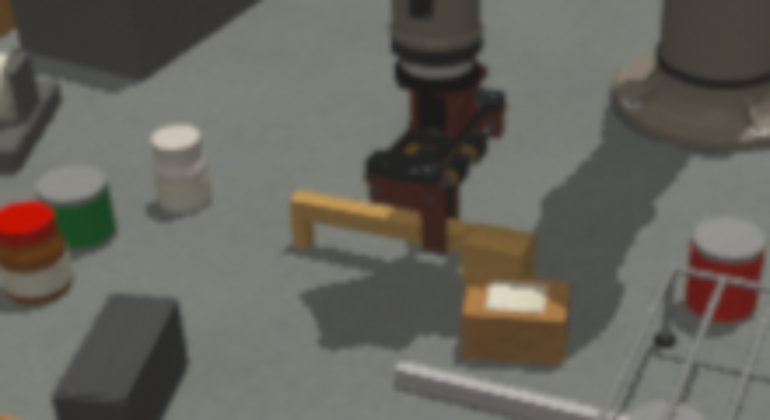

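Request:
carry_out([
  [1.0, [2, 0, 0], 0],
  [0.5, [-0.5, 0, 0], 0],
])

```text
clock: 9.67
position: [0.4454, -0.1277, 0.0325]
tcp_rot: [0.528, 0.494, 0.512, -0.463]
force: [0.4, 0.3, -0.4]
grip_width: 0.0234
```

Run:
```python
from h import *
from plant import viewer
for i in range(6): viewer.capture("wrist")
rep()
W=None
p=viewer.capture("scene");W=cloud(p)
x,y,z=W[...,0],W[...,1],W[...,2]
m=(z>.042)&(z<.06)&(x>.40)&(x<.47)&(y>-.30)&(y<-.06)
w=W[m]; print(len(w),cv2.minAreaRect((w[:,:2]*1000).astype(np.float32)))
m2=m&(y<-.18); b=W[m2]; m3=m&(y>-.10); h=W[m3]
print("tail bar z",np.median(b[:,2]),b[:,:2].mean(0),"head z",np.median(h[:,2]),cv2.minAreaRect((h[:,:2]*1000).astype(np.float32)), "miny",w[:,1].min(),w[:,1].max())
cv2.imwrite("pics/s6.png",cv2.resize(p["frame"][120:240,130:350],None,fx=3.5,fy=3.5))
```

```text
t 9.97 P [ 445.3 -127.9   32.6] rack [-227.8  156.3] toolx [ 0.0468  0.0171 -0.9988] jawyaw 4.71 F [-0.07  0.24  0.2 ] T [-0.1   0.15  0.04] w 43.3 q7 0.87
402 ((441.03057861328125, -168.21925354003906), (56.03068923950195, 215.95993041992188), 0.1096939668059349)
tail bar z 0.05348921741318258 [ 0.45877125 -0.22705487] head z 0.05029395627944244 ((443.72515869140625, -79.01506805419922), (42.79792022705078, 42.78377151489258), 7.2735371589660645) miny -0.2761815880583257 -0.06024880434795682
```

View pics/s6.png

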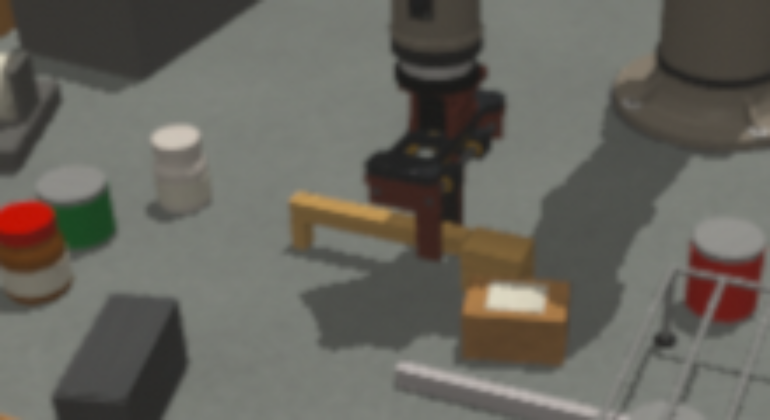

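Request:
carry_out([
  [0.5, [0.5, 0, 14], 0],
  [0.5, [0.5, 0, 17], 0],
  [0.5, [0.5, 0, 17], 0],
  [0.5, [0.5, 0, 17], 0],
  [0.5, [0.5, 0, 17], 0],
  [0.5, [0.5, 0, 10], 0],
])

```text
clock: 10.52
position: [0.4533, -0.2196, 0.0277]
tcp_rot: [0.529, 0.493, 0.515, -0.461]
force: [-0.2, -0.4, 0.7]
grip_width: 0.0437
```

Run:
```python
from h import *
from plant import viewer
viewer.capture("top");viewer.capture("top");viewer.capture("top");p=viewer.capture("wrist")
rep()
cv2.imwrite("pics/w7.png",p["frame"])
t=r2w(-257-78,156.5); print(t)
plan(t[0],t[1],26,np.degrees(PR),mm=20,deg=6,ks=(-90,))
```

```text
t 10.72 P [ 453.  -217.    27.4] rack [-317.3  155.9] toolx [ 0.0441  0.0213 -0.9988] jawyaw 5.15 F [-0.5   0.26 -0.72] T [-0.04  0.14  0.03] w 44.2 q7 1.04
[ 453.823645 -234.7392  ]
shift world [  0.8 -17.7  -1.4] spin 0.008 rows 1
[[1.0, -0.8, 17.7], 0.0082]
```

View pics/w7.png

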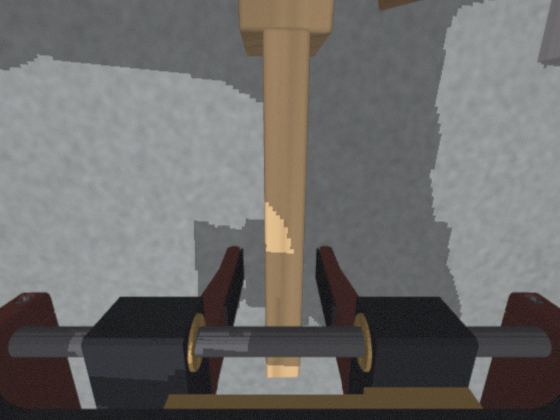

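Request:
carry_out([
  [0.5, [1, 0, 9], 0.004],
  [0.5, [0, 0, 9], 0.004],
])

```text
clock: 10.88
position: [0.4546, -0.2316, 0.0256]
tcp_rot: [0.526, 0.494, 0.516, -0.461]
force: [-0.3, -0.2, -0.0]
grip_width: 0.0436
```

Run:
```python
from h import *
from plant import viewer
viewer.capture("top");viewer.capture("top");viewer.capture("top")
rep()
```

```text
t 11.03 P [ 454.7 -232.7   25.8] rack [-333.1  155.5] toolx [ 0.0431  0.0235 -0.9988] jawyaw 4.83 F [-0.4  -0.39  0.18] T [-0.04  0.06  0.03] w 43.6 q7 1.06
```

Request:
carry_out([
  [1.0, [0, 0, 0], 0],
], newtons=60)

```text
clock: 11.12
position: [0.4546, -0.2325, 0.0257]
tcp_rot: [0.526, 0.495, 0.515, -0.462]
force: [0.2, -0.2, -0.8]
grip_width: 0.0402
```

Run:
```python
from h import *
from plant import viewer
for i in range(7): p=viewer.capture("wrist")
rep(); cv2.imwrite("pics/w8.png",p["frame"])
p=viewer.capture("scene");W=cloud(p)
x,y,z=W[...,0],W[...,1],W[...,2]
m=(z>.046)&(z<.06)&(x>.40)&(x<.47)&(y>-.30)&(y<-.06)&~((x>.49))
w=W[m]; 
ln=cv2.fitLine((w[:,:2]*1000).astype(np.float32),cv2.DIST_HUBER,0,.01,.01).ravel(); print(ln)
h=W[m&(y>-.12)]; print(cv2.minAreaRect((h[:,:2]*1000).astype(np.float32)),w2r(h[:,:2].mean(0)*1000))
cv2.imwrite("pics/s8.png",cv2.resize(p["frame"][120:240,130:350],None,fx=3.5,fy=3.5))
```

```text
t 11.47 P [ 454.7 -232.5   25.8] rack [-332.9  155.4] toolx [ 0.0432  0.0238 -0.9988] jawyaw 4.83 F [-0.42 -0.23  1.31] T [ 0.02  0.13 -0.01] w 19.6 q7 1.06
[ 9.2250921e-02 -9.9573576e-01  4.5391467e+02 -1.6225970e+02]
((441.9076232910156, -89.82102966308594), (41.68562316894531, 60.010162353515625), 0.883158266544342) [-187.62612781  153.36978674]
```

View pics/s8.png

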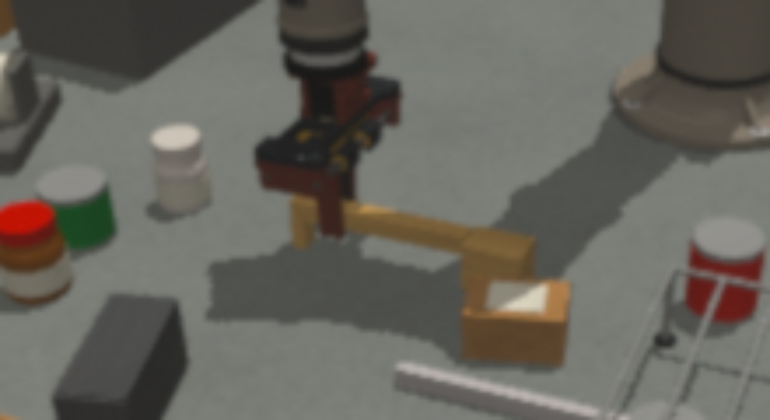

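View pics/w8.png

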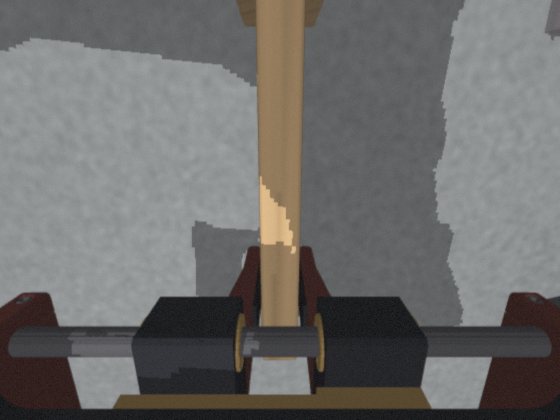

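Run:
```python
from h import *
from plant import viewer
p=viewer.capture("scene");t=viewer.capture("top")
rep()
for q in (p,t):
    W=cloud(q); x,y,z=W[...,0],W[...,1],W[...,2]
    r=np.stack([(x*1000-O[0])*D[0]+(y*1000-O[1])*D[1],(x*1000-O[0])*N[0]+(y*1000-O[1])*N[1]],-1)
    m=(z>.046)&(z<.06)&(r[...,1]>128)&(r[...,1]<200)&(r[...,0]>-420)&(r[...,0]<-50)
    w=r[m]; print(len(w),w.min(0),w.max(0)); 
    h=w[w[:,0]>-195]; 
    if len(h): print(cv2.minAreaRect(h.astype(np.float32)))
    m=(z>.046)&(z<.06)&(r[...,1]>30)&(r[...,1]<128)&(r[...,0]>-220)&(r[...,0]<-50)
    print("pack",cv2.minAreaRect(r[m].astype(np.float32)),m.sum())
```

```text
t 11.62 P [ 454.7 -232.6   25.8] rack [-332.9  155.5] toolx [ 0.0432  0.0238 -0.9988] jawyaw 4.83 F [-1.01  1.11  2.34] T [ 0.19  0.12 -0.02] w 19.6 q7 1.06
418 [-376.66390161  132.71735529] [-136.63474739  178.76627804]
((-166.19818115234375, 155.30636596679688), (44.4522705078125, 58.41848373413086), 87.53890991210938)
pack ((-122.43057250976562, 81.71725463867188), (90.5010986328125, 64.36328125), 12.736572265625) 372
740 [-330.23467674  136.76042903] [-140.81924414  176.40916399]
((-167.8971710205078, 156.580810546875), (39.62264633178711, 54.18663787841797), 89.90745544433594)
pack ((-125.91460418701172, 81.7967758178711), (89.90089416503906, 60.12544631958008), 13.869256019592285) 775
```

Request:
carry_out([
  [1.0, [0, 0, -12], 0],
  [1.0, [0, 0, -14], 0],
  [1.0, [0, 0, -14], 0],
  [1.0, [0, 0, -8], 0],
])

```text
clock: 11.95
position: [0.4499, -0.1838, 0.0266]
tcp_rot: [0.526, 0.495, 0.514, -0.463]
force: [-0.2, -0.1, -1.0]
grip_width: 0.02
```

Run:
```python
from h import *
from plant import viewer
for i in range(3): viewer.capture("top")
rep()
```

```text
t 12.1 P [ 450.3 -185.    26.8] rack [-285.2  155.9] toolx [ 0.044   0.0208 -0.9988] jawyaw 4.66 F [-0.46  0.09 -0.69] T [-0.23  0.06  0.04] w 19.6 q7 0.99
```

Request:
carry_out([
  [1.0, [0.3, 6, 0], 0],
  [1.0, [0.3, 7, 0], 0],
  [1.0, [0.3, 7, 0], 0],
  [1.0, [0.3, 7, 0], 0],
  [1.0, [0.3, 7, 0], 0],
  [1.0, [0.3, 7, 0], 0],
  [1.0, [0.3, 7, 0], 0],
  [1.0, [0.3, 4, 0], 0],
])

```text
clock: 12.77
position: [0.5072, -0.1834, 0.0266]
tcp_rot: [0.526, 0.495, 0.513, -0.464]
force: [-1.6, 0.0, -0.1]
grip_width: 0.0195
```

```bash
cat > look.py <<'E'
from h import *
from plant import viewer
import sys
def rk(q):
    W=cloud(q); x,y,z=W[...,0]*1000,W[...,1]*1000,W[...,2]
    return np.stack([(x-O[0])*D[0]+(y-O[1])*D[1],(x-O[0])*N[0]+(y-O[1])*N[1]],-1),z
def look(name,cams=("scene","top"),box=(100,180,500,250)):
    for c in cams:
        p=viewer.capture(c); r,z=rk(p)
        b,g,rr=[p["frame"][...,i].astype(int) for i in range(3)]
        for o in viewer.outline_of(p,"pack_center")[:1]:
            m=o["pixels"]&(z>.042)&(z<.06)
            if m.sum()>20: print(c,"pack",round(o["confidence"],2),cv2.minAreaRect(r[m].astype(np.float32)),m.sum())
        for o in viewer.outline_of(p,"stick_head")[:1]:
            m=o["pixels"]&(z>.042)&(z<.06)
            if m.sum()>20: print(c,"stick",round(o["confidence"],2),cv2.minAreaRect(r[m].astype(np.float32)),m.sum(),r[m].max(0))
        f=p["frame"][120:300,130:430] if c=="scene" else p["frame"][120:300,130:430]
        cv2.imwrite(f"pics/{name}_{c}.png",cv2.resize(f,None,fx=2.6,fy=2.6))
    rep()
E
python3 -c "
from look import *
look('a1')"
```

```text
scene pack 0.56 ((-127.16325378417969, 47.10324478149414), (90.65845489501953, 62.830162048339844), 1.204832673072815) 420
scene stick 0.9 ((-211.49404907226562, 102.4232177734375), (40.085208892822266, 237.271240234375), 88.29120635986328) 455 [-92.89615181 119.29636037]
top pack 0.76 ((-130.54208374023438, 47.80933380126953), (59.96223831176758, 89.07013702392578), 89.76841735839844) 780
top stick 0.65 ((-179.0351104736328, 100.56317138671875), (165.7353057861328, 37.999427795410156), 0.07458340376615524) 643 [-96.17839817 119.66887323]
t 13.07 P [ 505.8 -183.6   26.7] rack [-288.3  100.6] toolx [ 0.0433  0.019  -0.9989] jawyaw 4.47 F [-0.62 -1.23 -0.7 ] T [-0.08 -0.   -0.06] w 19.6 q7 0.93
```

View pics/a1_top.png

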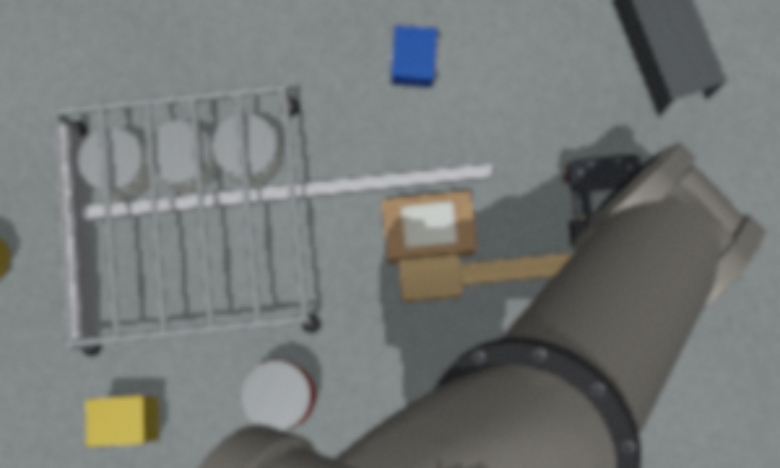

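View pics/a1_scene.png

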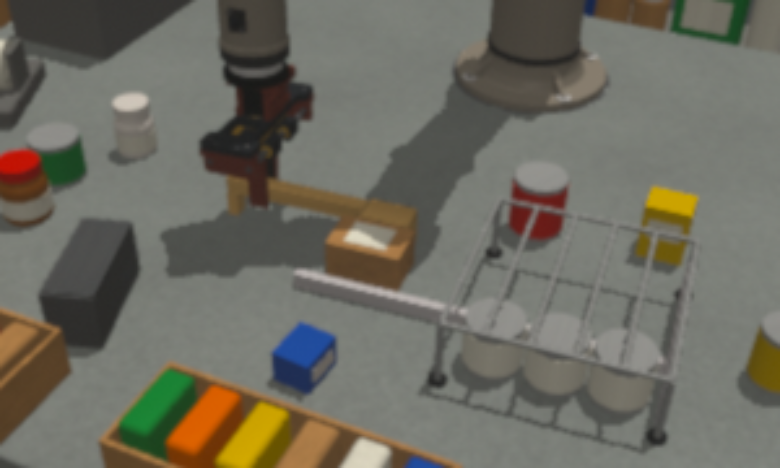

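Request:
carry_out([
  [1.0, [0.2, 5, 0], 0],
  [1.0, [0.2, 5, 0], 0],
  [1.0, [0.2, 5, 0], 0],
  [1.0, [0.2, 3, 0], 0],
])

```text
clock: 13.4
position: [0.5227, -0.1822, 0.0266]
tcp_rot: [0.525, 0.495, 0.513, -0.465]
force: [-0.3, 0.2, -0.5]
grip_width: 0.0196
```

```bash
python3 -c "
from look import *
viewer.capture('top')
look('a2')"
```

```text
scene pack 0.83 ((-126.47618865966797, 32.557151794433594), (66.67536163330078, 89.70616149902344), 89.09584045410156) 438
scene stick 0.93 ((-212.92141723632812, 85.24610137939453), (37.580726623535156, 240.12313842773438), 88.18380737304688) 452 [-92.71756986 100.76063483]
top pack 0.56 ((-130.3697052001953, 33.948307037353516), (64.69422149658203, 89.88278198242188), 89.47620391845703) 808
top stick 0.9 ((-173.69644165039062, 84.42562103271484), (39.691200256347656, 154.3124542236328), 89.39996337890625) 613 [-96.57030294 103.95018982]
t 13.75 P [ 522.  -182.4   26.6] rack [-288.4   84.2] toolx [ 0.0409  0.0198 -0.999 ] jawyaw 4.38 F [ 0.89 -0.16 -1.12] T [-0.09  0.07 -0.04] w 19.7 q7 0.91
```

Request:
carry_out([
  [1.0, [0.1, 3, 0], 0],
  [1.0, [0.1, 3, 0], 0],
])

```text
clock: 13.92
position: [0.5268, -0.1822, 0.0265]
tcp_rot: [0.524, 0.495, 0.513, -0.466]
force: [-3.8, -2.4, -0.3]
grip_width: 0.0196
```

```bash
python3 -c "
from look import *
viewer.capture('top');viewer.capture('top')
rep()"
```

```text
t 14.02 P [ 526.6 -182.3   26.3] rack [-288.6   79.7] toolx [ 0.0383  0.0198 -0.9991] jawyaw 4.41 F [-2.6  -1.11 -1.08] T [-0.4   0.72  0.41] w 19.8 q7 0.9
```

```bash
python3 -c "
from look import *
viewer.capture('top');viewer.capture('top')
look('a3')"
```

```text
scene pack 0.82 ((-126.22952270507812, 34.428985595703125), (89.52635192871094, 76.1534652709961), 0.7132932543754578) 452
scene stick 0.85 ((-211.95266723632812, 79.38056182861328), (237.30795288085938, 45.843505859375), 0.9723761677742004) 459 [-93.25263871 103.65601823]
top pack 0.83 ((-130.34596252441406, 29.11449432373047), (89.14234924316406, 61.01927947998047), 0.43855535984039307) 782
top stick 0.56 ((-173.07717895507812, 81.14678955078125), (40.011775970458984, 152.51904296875), 89.26261901855469) 622 [-96.84623252 100.67168929]
t 14.42 P [ 526.8 -182.2   26.5] rack [-288.6   79.5] toolx [ 0.0394  0.0198 -0.999 ] jawyaw 4.36 F [-4.09 -1.86 -1.21] T [-0.55  1.02  0.56] w 19.6 q7 0.9
```

View pics/a3_scene.png

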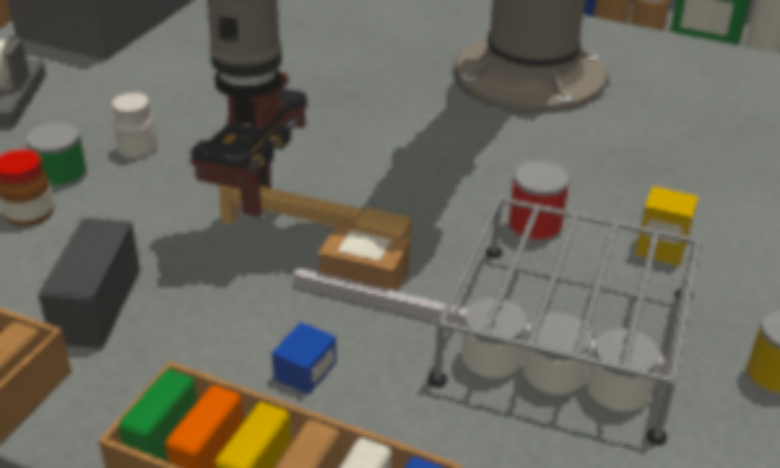

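View pics/a3_top.png

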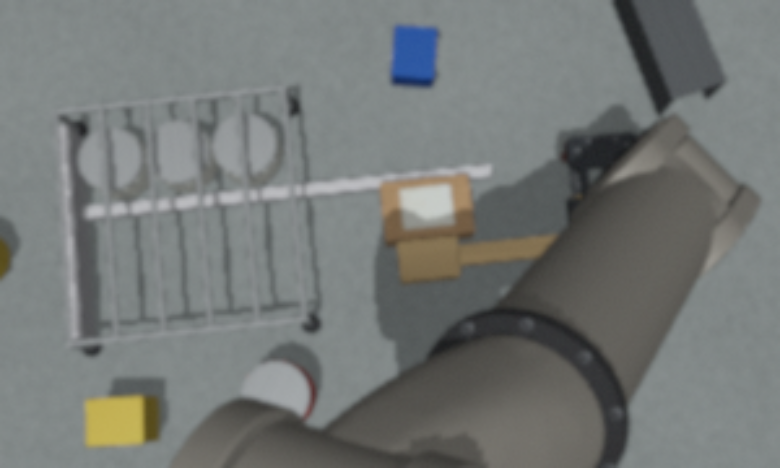

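Request:
carry_out([
  [1.0, [-0.2, -7, 0], 0],
  [1.0, [-0.3, -9, 0], 0],
  [1.0, [-0.3, -9, 0], 0],
  [1.0, [0, 0, 10], 0],
  [1.0, [0.2, 0, 15], 0],
  [1.0, [0.2, 0, 16], 0],
  [1.0, [0.2, 0, 16], 0],
  [1.0, [0.2, 0, 10], 0],
])

```text
clock: 15.08
position: [0.5088, -0.2512, 0.026]
tcp_rot: [0.526, 0.498, 0.512, -0.463]
force: [-0.0, -0.2, 0.3]
grip_width: 0.0195
```

```bash
python3 -c "
from look import *
viewer.capture('top');viewer.capture('top')
rep()
t=r2w(-385,105);plan(t[0],t[1],26.5,np.degrees(PR),mm=16,ks=(-90,))"
```

```text
t 15.18 P [ 508.6 -251.9   26. ] rack [-356.6  103.3] toolx [ 0.0489  0.0222 -0.9986] jawyaw 4.24 F [-0.23  0.35  0.77] T [-0.12  0.09 -0.  ] w 19.4 q7 1.03
shift world [  0.6 -28.4   0.5] spin -0.008 rows 2
[[-0.5, -0.7, 14.2], -0.0038]
[[-0.5, -0.8, 14.2], -0.0038]
```

Request:
carry_out([
  [1.0, [-0.3, 0, 14], -0.004],
  [1.0, [0, 0, 13], -0.004],
  [1.0, [0.2, 5, 2], 0],
  [1.0, [0.4, 9, 0], 0],
  [1.0, [0.4, 9, 0], 0],
  [1.0, [0.4, 9, 0], 0],
  [1.0, [0.4, 9, 0], 0],
])

```text
clock: 15.77
position: [0.5547, -0.274, 0.0259]
tcp_rot: [0.526, 0.497, 0.514, -0.46]
force: [-0.5, -0.1, 1.3]
grip_width: 0.0192
```

```bash
python3 -c "
from look import *
viewer.capture('top');viewer.capture('top')
rep()
t=r2w(-385,31);plan(t[0],t[1],26.5,np.degrees(PR),mm=10,ks=(-90,))"
```

```text
t 15.87 P [ 556.5 -273.3   25.9] rack [-381.8   57.4] toolx [ 0.05    0.0274 -0.9984] jawyaw 4.87 F [0.93 1.6  1.36] T [-0.04 -0.21 -0.02] w 19.4 q7 1.02
shift world [26.5 -1.1  0.6] spin 0.003 rows 3
[[0.2, 8.8, 1.1], 0.0011]
[[0.2, 8.8, 1.1], 0.0011]
[[0.2, 8.8, 1.1], 0.0011]
```

Request:
carry_out([
  [1.0, [0, 7, 1], 0.001],
  [1.0, [0, 9, 1], 0.001],
  [1.0, [0, 9, 1], 0.001],
])

```text
clock: 16.12
position: [0.5816, -0.273, 0.0266]
tcp_rot: [0.525, 0.498, 0.514, -0.46]
force: [0.3, -0.3, -0.8]
grip_width: 0.0195
```

```bash
python3 -c "
from look import *
viewer.capture('top')
look('a4')"
```

```text
scene pack 0.73 ((-126.28413391113281, 29.62089729309082), (64.18688201904297, 89.56782531738281), 89.61988067626953) 429
scene stick 0.69 ((-296.1636962890625, 35.72281265258789), (52.01185607910156, 258.7221984863281), 85.41243743896484) 517 [-169.29705766   54.78309876]
top pack 0.63 ((-130.26499938964844, 29.52777862548828), (60.6880989074707, 89.93340301513672), 89.73432159423828) 798
top stick 0.89 ((-272.4891052246094, 33.98354721069336), (162.04518127441406, 39.663360595703125), 0.6297305822372437) 644 [-191.3549051    54.21345576]
t 16.47 P [ 580.3 -273.6   26.6] rack [-384.    33.6] toolx [ 0.0473  0.0284 -0.9985] jawyaw 4.64 F [-0.31  0.11 -1.44] T [-0.23  0.09 -0.05] w 19.7 q7 0.98
```

View pics/a4_top.png

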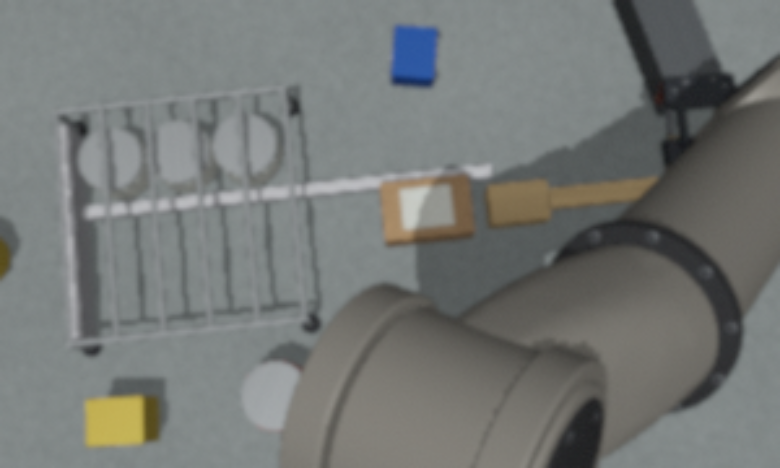

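View pics/a4_scene.png

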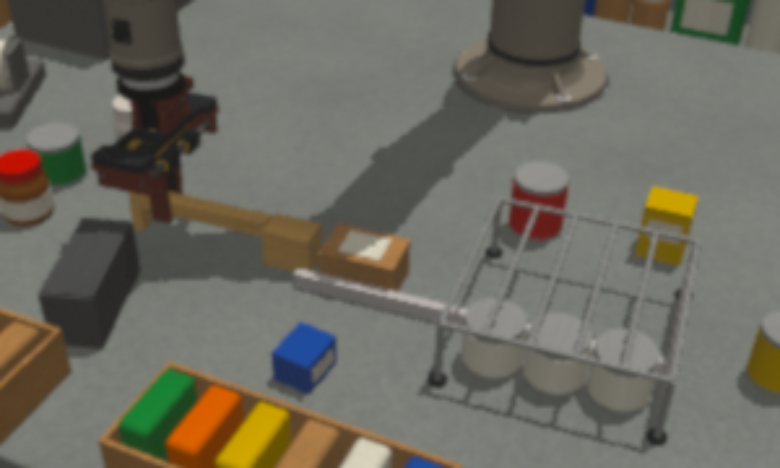

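Request:
carry_out([
  [1.0, [0.2, 0, -8], 0],
  [1.0, [0.2, 0, -10], 0],
  [1.0, [0.2, 0, -10], 0],
  [1.0, [0.3, 0, -10], 0],
  [1.0, [0.3, 0, -10], 0],
  [1.0, [0.3, 0, -8], 0],
])

```text
clock: 16.97
position: [0.5736, -0.215, 0.0268]
tcp_rot: [0.525, 0.498, 0.513, -0.462]
force: [-0.4, -0.6, 0.2]
grip_width: 0.0198
```

```bash
python3 -c "
from look import *
look('a5')"
```

```text
scene pack 0.75 ((-85.54718780517578, 30.118064880371094), (63.74346923828125, 92.1473617553711), 88.80123138427734) 457
scene stick 0.92 ((-247.89901733398438, 36.435028076171875), (41.079769134521484, 235.61395263671875), 88.8931655883789) 524 [-129.92280125   55.34781033]
top pack 0.6 ((-85.54561614990234, 29.85691261291504), (60.986183166503906, 89.84413146972656), 89.72282409667969) 803
top stick 0.86 ((-206.4231414794922, 37.45340347290039), (40.5743293762207, 146.47415161132812), 88.03999328613281) 607 [-133.51323735   55.849149  ]
t 17.27 P [ 573.8 -217.4   27. ] rack [-327.5   35.6] toolx [ 0.0476  0.0257 -0.9985] jawyaw 4.35 F [-0.55  0.04 -0.79] T [-0.25  0.06 -0.07] w 19.8 q7 0.92
```

View pics/a5_top.png

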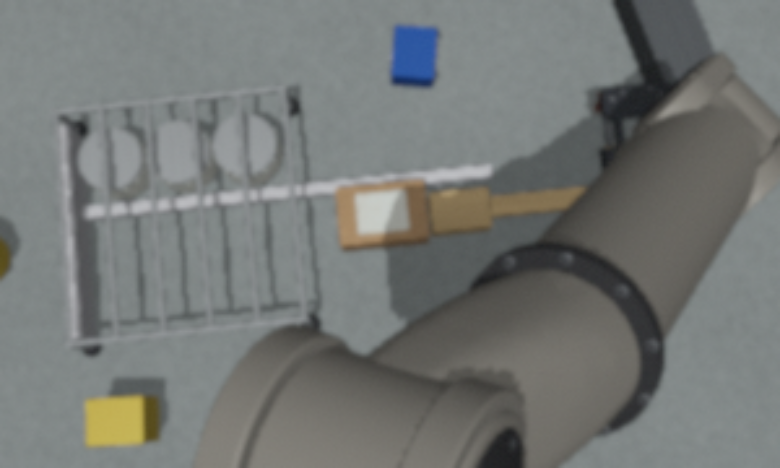

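Request:
carry_out([
  [1.0, [0.2, 0.6, -5], -0.002],
  [1.0, [0.3, 0.8, -7], -0.002],
  [1.0, [0.3, 0.8, -7], -0.002],
  [1.0, [0.3, 0.8, -5], 0],
])

```text
clock: 17.6
position: [0.5744, -0.1957, 0.0269]
tcp_rot: [0.526, 0.497, 0.512, -0.463]
force: [0.1, -0.9, 0.2]
grip_width: 0.0199
```

```bash
python3 -c "
from look import *
look('a6')"
```

```text
scene pack 0.86 ((-65.07530212402344, 29.420791625976562), (89.68106842041016, 62.42241668701172), 0.3283163905143738) 453
scene stick 0.92 ((-229.69302368164062, 33.3223876953125), (41.87910079956055, 238.61618041992188), 89.27726745605469) 533 [-110.57732043   55.07034857]
top pack 0.72 ((-67.68739318847656, 29.681306838989258), (60.402061462402344, 89.56927490234375), 89.8199462890625) 797
top stick 0.9 ((-184.27090454101562, 33.577239990234375), (40.00444030761719, 141.39337158203125), 89.64430236816406) 557 [-113.58672789   53.45641797]
t 17.9 P [ 574.5 -196.3   26.9] rack [-306.5   33.1] toolx [ 0.0484  0.0225 -0.9986] jawyaw 4.43 F [ 0.63  0.3  -1.1 ] T [-0.22  0.1  -0.03] w 19.7 q7 0.89
```

Request:
carry_out([
  [1.0, [0.2, 0.4, -7], -0.001],
  [1.0, [0.3, 0.5, -9], -0.001],
  [1.0, [0.3, 0.5, -9], -0.001],
  [1.0, [0.3, 0.5, -9], -0.001],
  [1.0, [0.3, 0.5, -9], 0],
  [1.0, [0.3, 0.5, -8], 0],
])

```text
clock: 18.4
position: [0.5727, -0.1439, 0.0266]
tcp_rot: [0.527, 0.497, 0.511, -0.463]
force: [0.0, -1.0, 0.1]
grip_width: 0.0196
```

```bash
python3 -c "
from look import *
look('a7')"
```

```text
scene pack 0.78 ((-13.367378234863281, 28.972793579101562), (89.68473052978516, 64.59965515136719), 1.053294062614441) 425
scene stick 0.7 ((-178.53346252441406, 35.535221099853516), (43.84743118286133, 239.79942321777344), 87.53775787353516) 534 [-58.73528584  53.2204961 ]
top pack 0.55 ((-14.636016845703125, 29.73576545715332), (90.04231262207031, 60.47325897216797), 0.11030212789773941) 749
t 18.7 P [ 572.8 -145.6   26.6] rack [-255.9   30.6] toolx [ 0.0492  0.0196 -0.9986] jawyaw 4.42 F [-0.25  0.3  -0.78] T [0.04 0.11 0.03] w 19.8 q7 0.81
```

View pics/a7_scene.png

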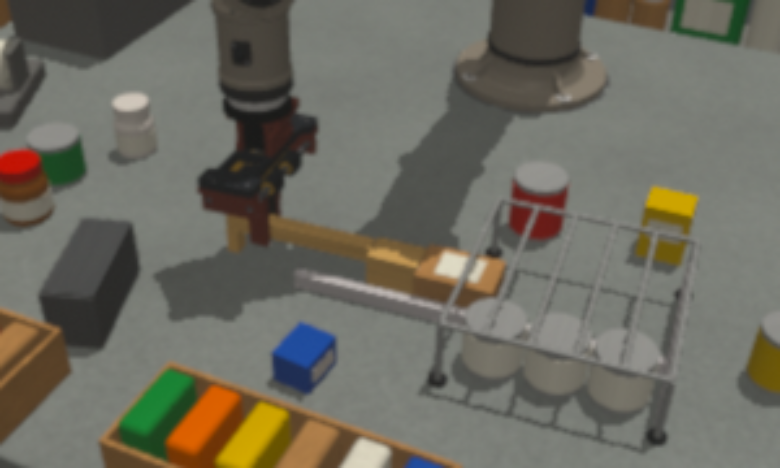

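Request:
carry_out([
  [1.0, [0.2, 0.2, -7], -0.001],
  [1.0, [0.3, 0.2, -9], -0.001],
  [1.0, [0.3, 0.2, -10], -0.001],
  [1.0, [0.3, 0.2, -10], -0.001],
  [1.0, [0.3, 0.2, -10], 0],
  [1.0, [0.3, 0.2, -9], 0],
  [1.0, [0.3, 0.2, -7], 0],
])

```text
clock: 19.28
position: [0.5694, -0.083, 0.0265]
tcp_rot: [0.528, 0.497, 0.509, -0.464]
force: [-0.1, -2.4, 1.1]
grip_width: 0.0195
```

```bash
python3 -c "
from look import *
look('a8')"
```

```text
scene pack 0.87 ((46.96092224121094, 31.29672622680664), (90.09585571289062, 65.11820983886719), 1.4086133241653442) 405
scene stick 0.96 ((-116.09835815429688, 26.60642433166504), (236.79444885253906, 41.89906311035156), 1.0685347318649292) 510 [ 2.14891884 49.35744701]
top pack 0.85 ((47.22732162475586, 29.75377655029297), (60.31924057006836, 85.979248046875), 89.53092193603516) 710
top stick 0.84 ((-56.21738052368164, 30.017560958862305), (39.79587936401367, 102.45344543457031), 88.25654602050781) 459 [-4.51261651 49.50358189]
t 19.58 P [569.3 -84.4  26.4] rack [-194.6   29.1] toolx [ 0.0513  0.0157 -0.9986] jawyaw 4.27 F [0.04 1.58 1.71] T [ 0.52  0.21 -0.  ] w 19.6 q7 0.71
```

View pics/a8_top.png

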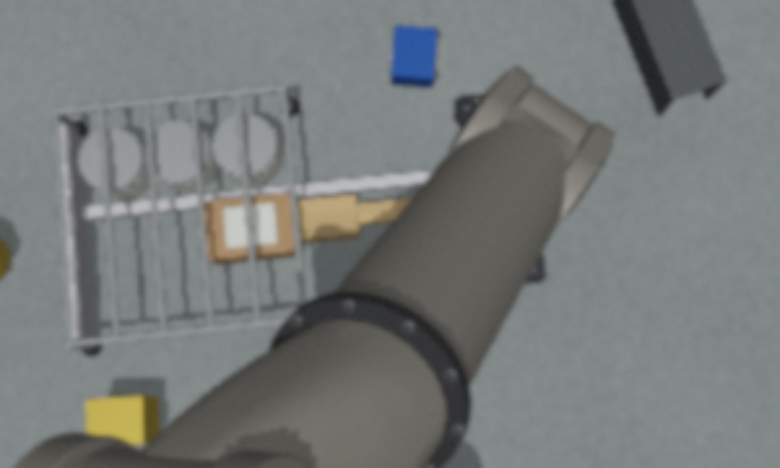

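Request:
carry_out([
  [1.0, [0, 0, -7], -0.002],
  [1.0, [0.1, 0, -9], -0.002],
  [1.0, [0.1, 0, -10], -0.002],
  [1.0, [0.1, 0, -10], -0.001],
  [1.0, [0.1, 0, -10], -0.001],
  [1.0, [0.1, 0, -9], 0],
  [1.0, [0.1, 0, -7], 0],
])

```text
clock: 20.17
position: [0.5647, -0.0229, 0.0272]
tcp_rot: [0.53, 0.496, 0.507, -0.465]
force: [0.4, -2.6, 1.4]
grip_width: 0.0196
```

```bash
python3 -c "
from look import *
look('a9')"
```

```text
scene pack 0.97 ((107.5218276977539, 29.343164443969727), (62.79926300048828, 89.62422943115234), 89.38928985595703) 419
scene stick 0.79 ((-54.88196563720703, 33.69777297973633), (46.47621536254883, 240.1380615234375), 87.00285339355469) 558 [64.10029193 51.273914  ]
top pack 0.65 ((106.13329315185547, 30.257719039916992), (90.21702575683594, 59.68231201171875), 0.2065230756998062) 684
top stick 0.66 ((14.537593841552734, 29.22917938232422), (89.78814697265625, 39.487770080566406), 0.1179824098944664) 353 [59.42467628 49.05715662]
t 20.47 P [564.7 -24.2  27.2] rack [-134.2   28.9] toolx [ 0.054   0.0108 -0.9985] jawyaw 4.33 F [0.56 0.86 1.16] T [0.59 0.18 0.  ] w 19.8 q7 0.61
```

Request:
carry_out([
  [1.0, [0, 0, -7], -0.002],
  [1.0, [0.1, 0, -9], -0.002],
  [1.0, [0.1, 0, -10], -0.001],
  [1.0, [0.1, 0, -10], -0.001],
  [1.0, [0.1, 0, -9], 0],
  [1.0, [0, 0, -6], 0],
])

```text
clock: 20.97
position: [0.5615, 0.0248, 0.028]
tcp_rot: [0.532, 0.496, 0.505, -0.466]
force: [-0.5, -2.3, 3.3]
grip_width: 0.0197
```

```bash
python3 -c "
from look import *
look('a10')"
```

```text
scene pack 0.84 ((155.9044647216797, 29.607807159423828), (65.53358459472656, 88.73602294921875), 89.34658813476562) 419
scene stick 0.66 ((-7.696968078613281, 28.98415184020996), (40.24578857421875, 234.7645263671875), 88.31802368164062) 506 [109.27158564  46.91659958]
top pack 0.92 ((152.81378173828125, 29.744260787963867), (91.99004364013672, 60.45636749267578), 0.03605685010552406) 692
top stick 0.57 ((70.40550994873047, 30.109519958496094), (39.128780364990234, 71.38743591308594), 85.41197204589844) 287 [106.84038989  48.66558275]
t 21.27 P [561.3  23.9  27.9] rack [-86.   28.3] toolx [ 0.0568  0.0063 -0.9984] jawyaw 4.24 F [-0.6   1.16  2.29] T [0.74 0.26 0.02] w 19.6 q7 0.52
```

View pics/a10_scene.png

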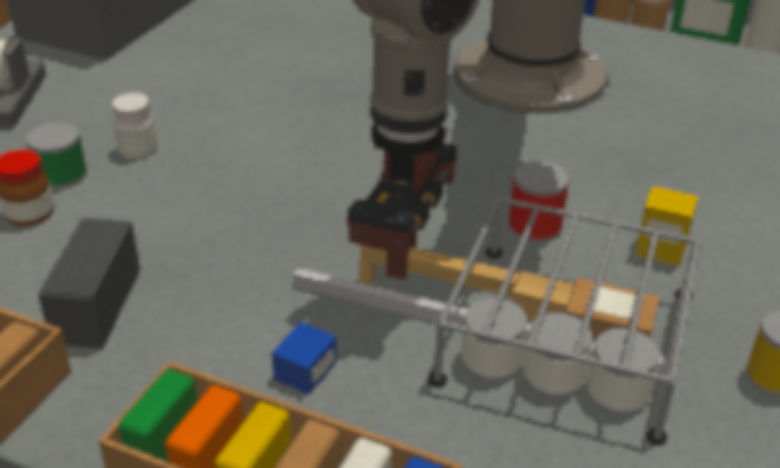

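Request:
carry_out([
  [1.0, [-0.3, 0, -5], -0.002],
  [1.0, [-0.2, 0, -6], -0.002],
  [1.0, [-0.1, 0, -5], -0.001],
  [1.0, [0, 0, -3], 0],
])

```text
clock: 21.6
position: [0.5602, 0.0395, 0.0289]
tcp_rot: [0.533, 0.495, 0.503, -0.466]
force: [-0.7, -2.4, 1.7]
grip_width: 0.0198
```

```bash
python3 -c "
from look import *
look('a11')"
```

```text
scene pack 0.67 ((175.97262573242188, 30.21123504638672), (63.56620407104492, 75.96562194824219), 88.88302612304688) 396
scene stick 0.6 ((6.2501220703125, 27.9711856842041), (237.07525634765625, 43.91032028198242), 0.3917360007762909) 558 [124.76823956  50.61687043]
top pack 0.85 ((166.3441162109375, 29.801898956298828), (60.06855773925781, 92.94498443603516), 89.85369110107422) 677
top stick 0.76 ((2.6568527221679688, 30.190513610839844), (39.823612213134766, 239.3973388671875), 89.05577850341797) 315 [122.55945101  48.26364217]
t 21.9 P [560.   40.   28.8] rack [-69.8  28.3] toolx [ 0.0579  0.0035 -0.9983] jawyaw 4.29 F [0.19 0.81 1.45] T [0.52 0.16 0.  ] w 19.3 q7 0.49
```

Request:
carry_out([
  [1.0, [0, 0, -3], -0.001],
  [1.0, [0, 0, -4], -0.001],
])

```text
clock: 22.07
position: [0.5597, 0.0455, 0.029]
tcp_rot: [0.533, 0.495, 0.503, -0.466]
force: [-1.3, -2.3, 3.0]
grip_width: 0.0196
```

```bash
python3 -c "
from look import *
viewer.capture('top');viewer.capture('top');viewer.capture('top')
rep()"
```

```text
t 22.22 P [559.8  46.   28.9] rack [-63.8  28. ] toolx [ 0.0587  0.0023 -0.9983] jawyaw 4.34 F [ 0.26 -2.12  1.83] T [-0.07  0.02 -0.1 ] w 19.6 q7 0.48
```

Request:
carry_out([
  [1.0, [0, 0, -3], 0],
])

```text
clock: 22.3
position: [0.5601, 0.0462, 0.0292]
tcp_rot: [0.534, 0.495, 0.502, -0.467]
force: [1.8, -14.5, 2.8]
grip_width: 0.0198
```

```bash
python3 -c "
from look import *
viewer.capture('top');viewer.capture('top')
look('a12')"
```

```text
scene pack 0.77 ((179.5966339111328, 28.89604377746582), (61.89097213745117, 83.86613464355469), 89.47855377197266) 449
scene stick 0.66 ((39.700401306152344, 179.4268035888672), (65.42095184326172, 32.165245056152344), 9.120906829833984) 52 [ 69.44790233 200.49126593]
top pack 0.69 ((172.66452026367188, 30.182409286499023), (89.85958099365234, 59.456336975097656), 0.3302767276763916) 645
top stick 0.75 ((9.642036437988281, 27.057397842407227), (236.68258666992188, 39.65369415283203), 0.5463329553604126) 279 [127.83021201  47.90932341]
t 22.7 P [559.9  46.2  29.2] rack [-63.7  27.9] toolx [ 6.010e-02 -8.000e-04 -9.982e-01] jawyaw 4.22 F [ 1.53 -8.14  2.15] T [-1.28  0.04 -0.04] w 19.7 q7 0.47
```

View pics/a12_top.png

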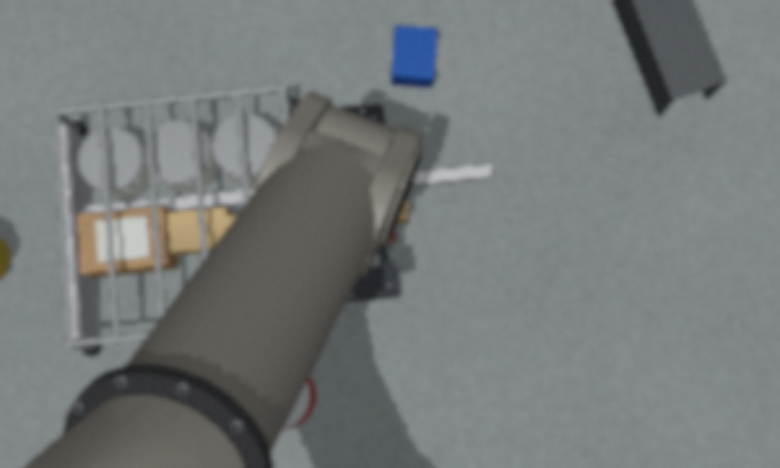

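Request:
carry_out([
  [1.0, [0, 0, 5], 0],
  [1.0, [-0.1, 0, 9], 0],
  [1.0, [-0.1, 0, 14], 0],
  [1.0, [-0.1, 0, 16], 0],
  [1.0, [-0.1, 0, 16], 0],
  [1.0, [-0.1, 0, 16], 0],
  [1.0, [0, 0, 12], 0],
])

```text
clock: 23.28
position: [0.5655, -0.0374, 0.0283]
tcp_rot: [0.533, 0.494, 0.508, -0.463]
force: [0.6, 0.9, 0.2]
grip_width: 0.02
```

```bash
python3 -c "
from look import *
look('a13')"
```

```text
scene pack 0.74 ((180.18353271484375, 28.20303726196289), (66.34121704101562, 84.55079650878906), 88.5931396484375) 454
scene stick 0.61 ((-70.4708251953125, 31.324798583984375), (43.5060920715332, 237.32850646972656), 89.38477325439453) 522 [48.07480252 52.18549809]
top pack 0.66 ((173.43585205078125, 29.969816207885742), (91.5149917602539, 59.973365783691406), 0.24361342191696167) 702
top stick 0.72 ((-2.1735687255859375, 30.6820068359375), (40.34982681274414, 92.36970520019531), 89.03140258789062) 400 [44.12510404 50.54083448]
t 23.58 P [565.7 -35.5  28.4] rack [-145.5   28.7] toolx [ 0.0553  0.0082 -0.9984] jawyaw 4.88 F [ 1.5  -0.9   1.06] T [-0.1   0.05 -0.  ] w 19.8 q7 0.63
```

View pics/a13_scene.png

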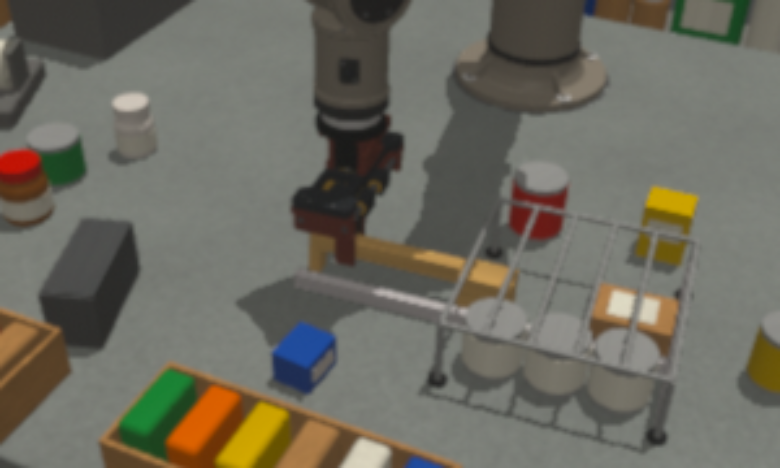

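Request:
carry_out([
  [1.0, [0, 0, 10], 0],
  [1.0, [0, 0, 15], 0],
  [1.0, [0, 0, 16], 0],
  [1.0, [0, -2, 16], 0],
  [1.0, [-0.2, -5, 16], 0],
  [1.0, [-0.3, -6, 16], 0],
  [1.0, [-0.3, -6, 14], 0],
  [1.0, [0, -2, 6], 0],
])

```text
clock: 24.25
position: [0.5565, -0.1378, 0.026]
tcp_rot: [0.534, 0.491, 0.516, -0.455]
force: [0.1, 2.5, 3.7]
grip_width: 0.0195
```

```bash
python3 -c "
from look import *
viewer.capture('top');viewer.capture('top')
look('a14')"
```

```text
scene pack 0.68 ((179.52877807617188, 17.193387985229492), (84.32072448730469, 87.5263900756836), 0.6900764107704163) 443
scene stick 0.93 ((-170.18783569335938, 47.34578323364258), (237.92630004882812, 44.471038818359375), 2.1238350868225098) 536 [-50.79470964  72.83344458]
top pack 0.76 ((173.17433166503906, 30.17403221130371), (59.92799377441406, 91.73363494873047), 89.33518981933594) 692
top stick 0.77 ((-118.78797912597656, 50.273162841796875), (130.0088653564453, 38.96217346191406), 1.533995509147644) 542 [-54.06211716  71.2059492 ]
t 24.65 P [ 557.6 -136.3   26.1] rack [-245.3   45.1] toolx [ 0.0534  0.0193 -0.9984] jawyaw 6.09 F [-0.69 -3.08  5.1 ] T [-0.23  0.22  0.03] w 19.7 q7 0.84
```

View pics/a14_scene.png

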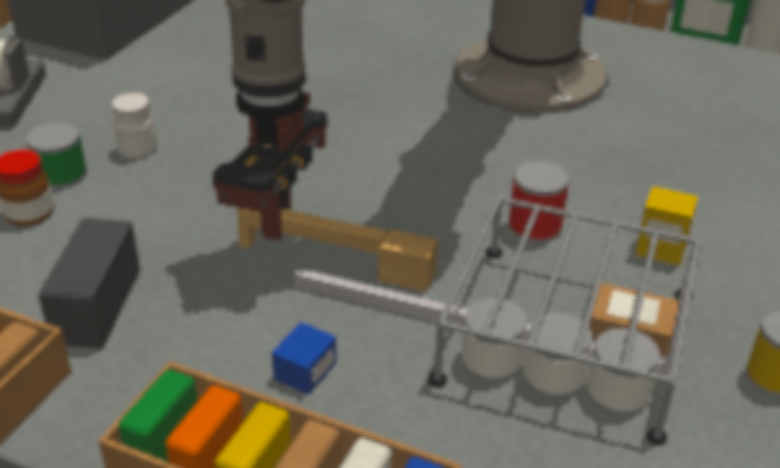

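Request:
carry_out([
  [1.0, [-0.8, 0, 0], 0],
  [0.4, [0, 0, 0], 0],
])

```text
clock: 24.82
position: [0.5576, -0.1347, 0.0265]
tcp_rot: [0.535, 0.49, 0.517, -0.454]
force: [-0.1, 1.1, -0.1]
grip_width: 0.0233
```

```bash
python3 -c "
from look import *
for i in range(8): viewer.capture('wrist')
rep()"
```

```text
t 25.22 P [ 557.5 -135.5   26.6] rack [-244.6   45.1] toolx [ 0.0529  0.0195 -0.9984] jawyaw 6.14 F [-0.29  0.3   0.09] T [-0.08  0.13 -0.02] w 51.9 q7 0.83
```

Request:
carry_out([
  [0.4, [-8, 0, 0], 0],
  [0.4, [-12, 0, 0], 0],
  [0.4, [-15, 0, 0], 0],
  [0.4, [-20, 0, 0], 0],
  [0.4, [-20, 0, 0], 0],
  [0.4, [-20, 0, 0], 0],
  [0.4, [-20, 0, 0], 0],
  [0.4, [-10, 0, 0], 0],
])

```text
clock: 25.88
position: [0.5481, -0.1392, 0.1602]
tcp_rot: [0.533, 0.49, 0.517, -0.456]
force: [0.7, -1.1, 0.1]
grip_width: 0.053
```

Run:
```python
from look import *
look('a15')
p0,s0=pickle.load(open("m0.pkl","rb"))
p=viewer.capture("top"); s=viewer.capture("scene")
# stick heights
r,z=rk(s)
m=(z>.042)&(z<.06)&(r[...,0]<-40)&(r[...,0]>-300)&(r[...,1]>15)&(r[...,1]<80)
for a,b in((-290,-250),(-240,-190),(-180,-120),(-105,-60)):
    k=m&(r[...,0]>a)&(r[...,0]<b); print(a,b,k.sum(),np.median(z[k]).round(4),r[k].mean(0).round(1))
# bystanders: height-top centroids before/after
for n,(x,y),h in (("tin_a",(381,128),78),("tin_b",(539,-473),62),("tin_c",(527,434),70),("jar_a",(625,-455),78),("jar_b",(445,-416),75),("carton_a",(361,282),75),("carton_b",(726,-12),40)):
  for nm,qa,qb in(("top",p0,p),("scene",s0,s)):
    o=[]
    for q in(qa,qb):
        W=cloud(q)*1000; k=(np.hypot(W[...,0]-x,W[...,1]-y)<55)&(abs(W[...,2]-h)<9); o.append(W[k][:,:2].mean(0).round(1) if k.sum()>20 else None)
    print(n,nm,o)
```

```text
scene pack 0.62 ((180.39190673828125, 18.607574462890625), (85.23641204833984, 86.01730346679688), 1.2827333211898804) 471
scene stick 0.55 ((-169.1991729736328, 44.27146530151367), (239.5745849609375, 43.77280044555664), 2.8624908924102783) 608 [-49.08214089  70.85009023]
top pack 0.65 ((173.16207885742188, 31.039138793945312), (57.88479995727539, 90.2148666381836), 89.78181457519531) 629
t 26.18 P [ 546.7 -138.   155.9] rack [-246.1   56.1] toolx [ 0.0435  0.0206 -0.9988] jawyaw 6.02 F [-0.56 -0.45 -0.14] T [-0.07  0.12 -0.  ] w 52.8 q7 0.68
-290 -250 84 0.053 [-269.7   41.8]
-240 -190 110 0.0531 [-214.8   42.9]
-180 -120 140 0.0533 [-149.3   43.8]
-105 -60 155 0.0504 [-82.5  44.8]
tin_a top [array([381.4, 128.2]), array([381.4, 128.1])]
tin_a scene [array([386.9, 133.2]), array([387. , 133.4])]
tin_b top [array([ 539.9, -474. ]), array([ 539.8, -474.1])]
tin_b scene [array([ 544.7, -467.4]), array([ 544.6, -467.5])]
tin_c top [array([526.9, 434. ]), array([526.9, 434. ])]
tin_c scene [array([531. , 438.4]), array([531.1, 438.4])]
jar_a top [array([ 624.7, -456. ]), array([ 624.9, -455.9])]
jar_a scene [array([ 629.5, -449.7]), array([ 629.2, -449.7])]
jar_b top [array([ 443.2, -421.4]), array([ 443.1, -421.5])]
jar_b scene [array([ 447. , -415.8]), array([ 446.9, -415.9])]
carton_a top [array([361.4, 280.9]), array([361.4, 280.8])]
carton_a scene [array([365.5, 285.5]), array([365.8, 285.1])]
carton_b top [array([725.5, -12.2]), array([725.5, -12. ])]
carton_b scene [array([729.5,  -6.7]), array([729.6,  -6.8])]
```

View pics/a15_top.png

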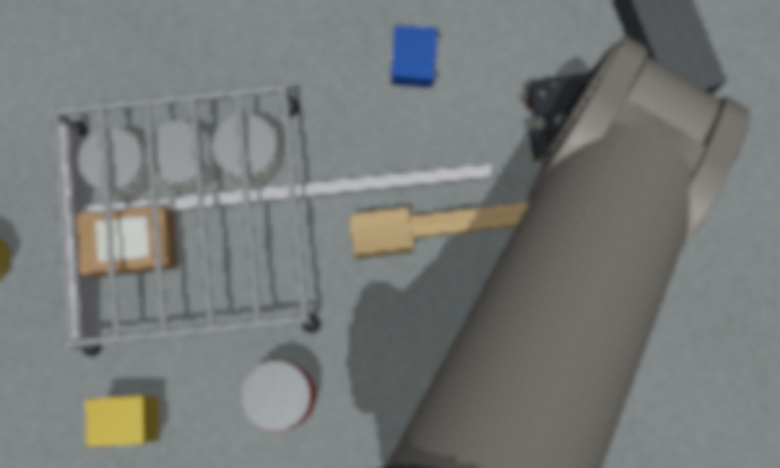

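View pics/a15_scene.png

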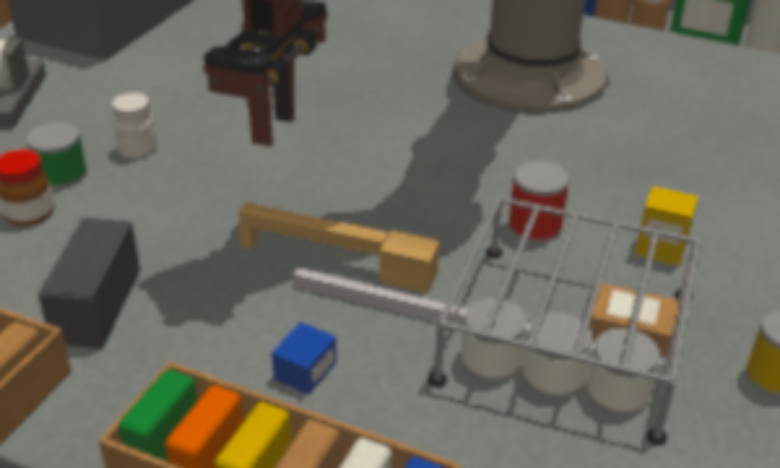

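Everything stands as required: the pack is home, the stick is flat in front of the shelf, and the other goods haven't moved. I'm handing in.

```bash
python3 -c "
from plant import job_done
print(job_done())"
```

```text
the job is handed in; nothing more can be done
None
```

The job is handed in, and by my own checks it met every condition; no verdict is reported.

**What I did:**
- I drew the stick from its sleeve, laid it down and let go.
- I took it again about 76 mm behind its middle.
- I pressed the pack flat against the rail with the side of the head.
- I fed the pack along the rail with the head's front face until the back stop pushed back with 8 to 14 N.
- I then drew the stick out, laid it down and raised the gripper clear. It all took about 26 of the 72 s.

**Last checks:**

| Check | Result | Required |
|---|---|---|
| Pack x (top camera) | about 173 mm | 170 to 180 mm |
| Pack y (top camera) | 30 to 31 mm | 26 to 36 mm |
| Pack turn from the rail | under 0.01 rad | below 0.07 rad |
| Stick head front face | about 50 mm before the shelf edge | before the edge |
| Stick middle | about 170 mm before the shelf edge | at least 20 mm |
| Stick lying | level: bar top 53 mm and head top 50 mm above the counter | flat |
| Other goods | moved less than 0.5 mm | within 20 mm |

**What disagreed:**
- **Cameras on the pack:** the scene camera read the pack's x as about 180 mm and its final y as about 18 mm. A shelf rod and the tins partly hide the pack from it, so I relied on the top camera and the contact force.
- **Tool tilt:** the tool drifted to about 0.06 rad off vertical during the job. The stick still came to rest level.

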